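# Weigh a bottle on the spring balance and set its limit sliders

## Task

Hang the bottle carrier by its crossbar on both prongs of the spring balance's hook, lowering it slowly so that the hook does not jump, and let go of it. When the orange pointer has settled, slide the blue limit slider to 20 mm left of the pointer (towards the scale's zero end) and the red limit slider to 20 mm right of it, leaving the carrier hanging. Do not knock, shift or tip the other bottles.

Things in the scene. Friction and masses are not known exactly. Their poses are not given: they have to be found in the camera images.
- balance: Bench spring balance, fixed. Origin on the bench; x points away from its front, y to its left, z up. Dark plinth 12 mm high (mm: x -65 to 75, y -240 to 170). Left: grey reading desk (x -52 to 63, y -45 to 165), flat top 45 mm up, with the slider track along y at x = -20, the white scale and the orange pointer. Right: grey tower (x 43 to 77, y -213 to -147), 303 mm high, hook in front
- scale_zero (a point): Zero tick of the white scale on the desk top, at x = 12, y = 130 mm in the balance's frame, axes as the balance. Black ticks every 10 mm run from here to the right (-y) to 140 mm
- hook_seat (a point): Where the middle of the hung crossbar lies: 265 mm up when empty, sinks with the hook; axes as the balance. Two parallel prongs (8 mm rods) 34 mm to either side in y: from the carriage 90 mm behind (+x) they run forward with axis 3 mm above this point, step down at x 26 to 13 to a level seat (axis 9 mm below, x 13 to -13), and end in upturned tips 28 mm in front, tops 14 mm above this point
- hook (a joint): How far the sprung hook has sunk below its empty height, m (0 empty, grows downward, stop at 0.11). Spring 75 N per m (1 mm per 0.075 N), damped, so 0.3 to 0.53 kg sinks it about 39 to 69 mm
- pointer_mark (a point): Tip of the flat orange pointer on the white scale, 3 mm above the desk's top; axes as the balance. It is geared to the hook: stands at the scale's zero when the hook is empty and moves to the right (-y of the balance) 1.3 mm per mm of hook travel
- blue_grip (a point): Centre of the blue low-limit slider's grip, 27 mm above the desk top. The grip is 16 mm (x) by 14 mm (y) by 40 mm high (3 to 43 mm above the desk), with a white index line at its middle. It slides along y of the balance only, from the scale's zero 85 mm to the right, friction about 2 N, and stays where it is left
- red_grip (a point): Centre of the red high-limit slider's grip, same size and track as the blue one; slides from the scale's 140 mm mark (right end) 85 mm to the left
- carrier: Steel carrier with a white orange-capped bottle fixed in it, 0.3 to 0.53 kg in all. Origin at the centre of its underside, z up; tray 84 (x) x 130 (y) x 14 mm, two 7 mm uprights at y = -57 and +57, and a 10 mm round crossbar along y with its axis 150 mm up; the bottle's cap tops out at 97 mm. Symmetric under a half turn
- carrier_bar (a point): Middle of the carrier's crossbar axis, 150 mm above the tray's underside; axes as the carrier
- carrier_grip (a point): Centre of the flat black grip block round the crossbar's middle, 162 mm above the tray's underside: 12 mm thick (x of the carrier), 32 mm long (y), from 144 to 176 mm up; axes as the carrier
- wash_squeeze: Tall white squeeze bottle with red bent spout, 65 (x) x 108 (y) x 189 mm overall; the round body, 65 mm across and 147 mm high with its cap, stands 22 mm to +y of the origin, and the thin spout above it reaches to 54 mm to -y; bystander
- blue_cap_bottle: White round bottle with blue cap, 64 mm across, 125 mm high; origin under its centre; bystander close to the carrier
- red_cap_bottle: White square bottle with red cap, 66 x 66 x 150 mm; origin under its centre; bystander close to the carrier
- amber_bottle: Amber bottle with black cap, 60 mm across, 118 mm high; origin under its centre; bystander in front of the balance's desk
Mind the look-alikes: they are no part of the job. Of the things that look like the carrier, the larger one is meant.

How it is judged:
By the outcome, as a careful person would: the job done as asked, in the order asked, and still so for the second after the job is handed in, with the robot touching nothing.
It also fails if it takes over 72 s, if anything falls off the work surface, if the arm or the gripper's body presses on something with over 40 N, if the wrist force passes 120 N, or if a joint passes its speed limit or range.

## Robot

A 6-joint arm with a two-finger parallel gripper is mounted at the origin on a cart in front of the work surface, level with it; the furniture and walls round the work are solid. World frame = base frame: x ahead of the robot, y to its left, z up, the work surface at z = 0. Lengths are in m, angles in rad, forces in N, time in s.
With the tool pointing down it reaches from about 0.35 to 0.975 m from the base axis. Payload 4.9 kg.
Tool frame: the origin (TCP) lies at the very end of the fingers, on their centre line; the grasp point (between the pads) lies 19 mm behind it; z points along the fingers, y is the direction in which the jaws open and shut (so a half turn about z gives the same grasp; the last joint's range is limited). The gripper opens to 85 mm and grips with 20 to 120 N. Pads are 22 mm wide; open, the fingers measure 114 mm over their backs; the gripper's body (76 mm by 85 mm) begins 54 mm behind the grasp point. The pads swing forward as they close: fully open they stand 13 mm farther back than shut.
Start: joints at [1.22, 0.053, 1.613, -0, 1.476, -0.119], TCP at [0.144, 0.608, 0.231] pointing down, gripper open.
Joint ranges: [-3.01, 3.01], [-1.01, 2.22], [0.06, 2.58], [-1.02, 4.17], [0.09, 2.62], [-3.14, 3.14]. Speed limits (rad/s): [2.57, 2.57, 3.14, 3.14, 3.14, 3.14].

## Interface

Orientations are given as a unit quaternion [w, x, y, z].
In Python, from plant import state, eyes, job_done gives the robot as it stands.
- The arm moves only by the tool apply_moves, never from a script. Its argument "commands" is a list of rows, each an object with "linear": the shift along the tool's x, y, z in m, a list of three; "delta_rot": the turn, a rotation vector about the tool's x, y, z in degrees, a list of three; "fingers": the closure in counts, from 0 (fully open) to 255 (shut). In form: [{"linear": [x, y, z], "delta_rot": [wx, wy, wz], "fingers": fingers}, ...]. A call has exactly 8 rows; each row is the pose to reach, as a shift and turn from the pose commanded when the call began, along the tool's axes at that moment; what a row does not reach only later rows make up. A row lasts 1/10 s, in which the tool goes at most 50 mm and 8.59 degrees, less where a joint would pass 70% of its speed; a pose out of reach is approached as far as the arm can. A call with a gripper value outside its range is refused whole. The fingers move at their own pace and stop on an object; the grip force is fixed at half the most. Time passes only in rows, so rows that repeat a pose let the fingers close, or fill a call up. It gives the time, the measured TCP pose, the force and the opening at its end, in the units of the state.
- state(): the state, without advancing time (a new reading comes with each control period).
- eyes.grab_frame(name): name is "scene" or "top" or "wrist"; returns the picture (480x640x3 uint8, red, green, blue); there is no depth.
- eyes.camera_params(name): a dict with "fx", "fy", "cx", "cy" (pixels), "k1" (the pictures are not rectified: a ray, as slopes to the right and down, at radius r is drawn at 1 + k1 r^2 times it, then the intrinsics apply), "position" and "rotation" of the camera in the world; the wrist camera has in their place "T_tool_cam" (4x4, takes a point from camera to tool coordinates, whose origin is the TCP and whose axes are the flange's). Camera axes: x right, y down, z forward; pixel columns grow to the right and rows downward; lengths in m; the calibration is good to about 2 mm. A picture is of the moment at which its call begins: read the wrist's pose just before it. camera_params takes no time and is no camera call.
- job_done(): hands the job in, once; it reports no verdict.
The state is a dict: "time": time; "joint_pos": joint angles; "joint_vel": joint speeds; "joint_efforts": joint torques, N m; "tool_pos": TCP position; "tool_rot": TCP orientation; "contact_force": force on the tool from outside, world axes, zero at the start; "ft_torque": the same for the moment, N m; "gripper_width": opening from 0.0 (shut) to 1.0 (fully open).
Only numpy, scipy, OpenCV 4.12 (cv2) and the standard library are available. Lean on these libraries where they do the work, as an engineer would, in place of code of your own. Each camera call takes 0.05 s, during which the arm holds its last target.

## Working session

There is one attempt and no reset: what is moved stays moved. The work goes in short steps, Python scripts to look and compute and a tool call to move; the robot and the scene stay as the last step left them, time stands still between calls to the robot, and variables do not carry over. Pictures are saved under pics/ and viewed, and the job is handed in when it is done.

Besides the shell and the picture viewer there is one more tool, called after ">>>" as name(argument=value, ...) on one line, values as JSON. apply_moves: Moves the arm, as the interface text tells. Its arguments: {"type":"object","properties":{"commands":{"type":"array","items":{"type":"object","properties":{"linear":{"type":"array","items":{"type":"number"}},"delta_rot":{"type":"array","items":{"type":"number"}},"fingers":{"type":"number"}}}}},"required":["commands"]}

```bash
mkdir -p pics; ls; python3 - <<'E'
from plant import state, eyes
import cv2
print(state())
for n in ("scene","top","wrist"):
    print(n,eyes.camera_params(n))
    cv2.imwrite(f"pics/{n}0.png",eyes.grab_frame(n)[:,:,::-1])
E
```

```text
pics
{'time': 0.0, 'joint_pos': array([ 1.21997005e+00,  5.33461770e-02,  1.61431541e+00, -2.35380767e-05,
        1.47598760e+00, -1.18994819e-01]), 'joint_vel': array([ 0.00049301, -0.00051741,  0.00138182, -0.00117462, -0.00094772,
       -0.00099006]), 'joint_efforts': array([ 8.61807393e-06, -3.93671465e+01, -3.70179570e+01, -1.92869829e-04,
        6.83135717e-03,  1.27155383e-05]), 'tool_pos': array([0.1433852 , 0.60768346, 0.23005685]), 'tool_rot': array([-2.27941407e-04,  1.15655140e-01,  9.93288896e-01, -1.00274998e-03]), 'contact_force': array([0.57371931, 0.92561882, 0.76182958]), 'ft_torque': array([-0.01482212, -0.00554618,  0.01208182]), 'gripper_width': 1.0026871805424118}
scene {'fx': 546.5528304829268, 'fy': 546.5528304829268, 'cx': 319.93919813849885, 'cy': 245.1477188517708, 'k1': -0.15645226884294228, 'position': array([-0.15573646, -0.5214038 ,  1.08689416]), 'rotation': array([-0.35568732,  0.84451865, -0.36711337,  0.1596952 ])}
top {'fx': 572.5319435979847, 'fy': 572.5319435979847, 'cx': 318.0446464433256, 'cy': 244.3679556785611, 'k1': -0.06740783447816112, 'position': array([0.37103995, 0.10393091, 1.41278989]), 'rotation': array([ 0.04065092, -0.70567672,  0.70589009, -0.04568425])}
wrist {'fx': 398.2813756661173, 'fy': 398.2813756661173, 'cx': 315.7660187918669, 'cy': 244.11292725534312, 'k1': -0.013754022603751942, 'T_tool_cam': array([[ 1.43876036e-03, -9.62582622e-01, -2.70984549e-01,
         6.96542675e-02],
       [ 9.99998964e-01,  1.39538866e-03,  3.52721176e-04,
        -3.10970908e-04],
       [ 3.86054926e-05, -2.70984776e-01,  9.62583633e-01,
        -1.41702081e-01],
       [ 0.00000000e+00,  0.00000000e+00,  0.00000000e+00,
         1.00000000e+00]])}
```

View pics/scene0.png

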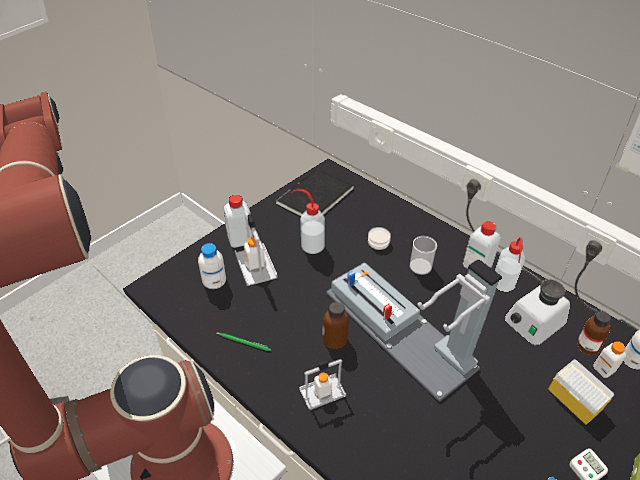

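View pics/top0.png

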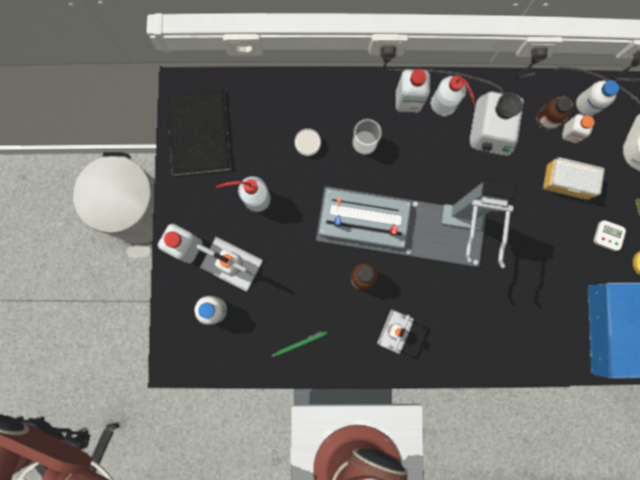

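View pics/wrist0.png

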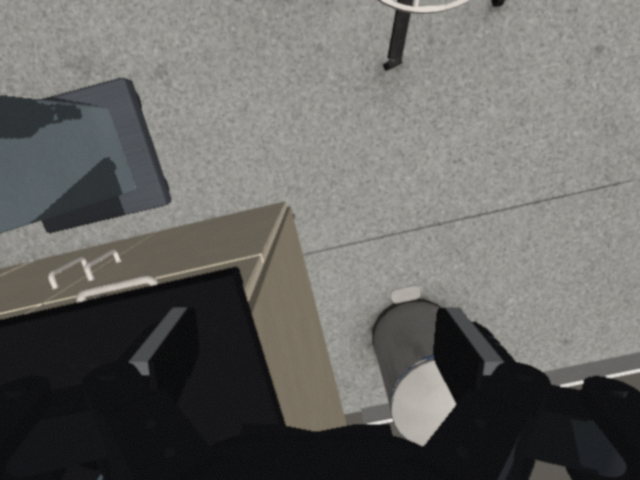

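The scene and top views show two carrier-like things. One is at top (232,264) / scene (255,255), between the red- and blue-cap bottles. The other is at top (397,332) / scene (323,385) and is clearly smaller. The first fits "larger, close to red and blue bottles". I'll enlarge it to confirm.

```bash
cat > h.py <<'E'
import numpy as np, cv2
from scipy.spatial.transform import Rotation as R
from plant import state, eyes
def rot(q): return R.from_quat([q[1],q[2],q[3],q[0]]).as_matrix()
def cam(n,st=None):
    p=eyes.camera_params(n)
    if n=="wrist":
        st=st or state(); T=np.eye(4);T[:3,:3]=rot(st["tool_rot"]);T[:3,3]=st["tool_pos"]
        M=T@np.array(p["T_tool_cam"]); return p,M[:3,:3],M[:3,3]
    return p,rot(p["rotation"]),np.array(p["position"])
def ray(c,u,v):
    p,Rm,o=c; xd=np.array([(u-p["cx"])/p["fx"],(v-p["cy"])/p["fy"]]); x=xd.copy()
    for _ in range(20): x=xd/(1+p["k1"]*(x@x))
    return o,Rm@np.array([x[0],x[1],1.])
def plane(c,u,v,z):
    o,d=ray(c,u,v); return o+d*(z-o[2])/d[2]
def proj(c,P):
    p,Rm,o=c; q=Rm.T@(np.array(P)-o); x=q[:2]/q[2]; x=x*(1+p["k1"]*(x@x))
    return np.array([p["fx"]*x[0]+p["cx"],p["fy"]*x[1]+p["cy"]])
def tri(c1,a,c2,b):
    o1,d1=ray(c1,*a);o2,d2=ray(c2,*b);d1/=np.linalg.norm(d1);d2/=np.linalg.norm(d2)
    s=np.linalg.lstsq(np.c_[d1,-d2],o2-o1,rcond=None)[0]
    A=o1+s[0]*d1;B=o2+s[1]*d2; return (A+B)/2,np.linalg.norm(A-B)
def crop(img,x0,y0,x1,y1,k,name):
    cv2.imwrite(name,cv2.resize(img[y0:y1,x0:x1],None,fx=k,fy=k,interpolation=cv2.INTER_CUBIC))
E
python3 - <<'E'
import cv2
from h import *
t=cv2.imread("pics/top0.png");s=cv2.imread("pics/scene0.png")
a=cv2.resize(t[215:335,150:280],(520,480),interpolation=cv2.INTER_CUBIC)
crop(t,150,215,280,335,6,"pics/tc.png"); crop(s,190,180,330,300,5,"pics/sc.png")
crop(t,310,180,520,280,3.8,"pics/tb.png"); crop(s,320,250,520,400,4,"pics/sb.png")
E
```

```text
(no output)
```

View pics/tc.png

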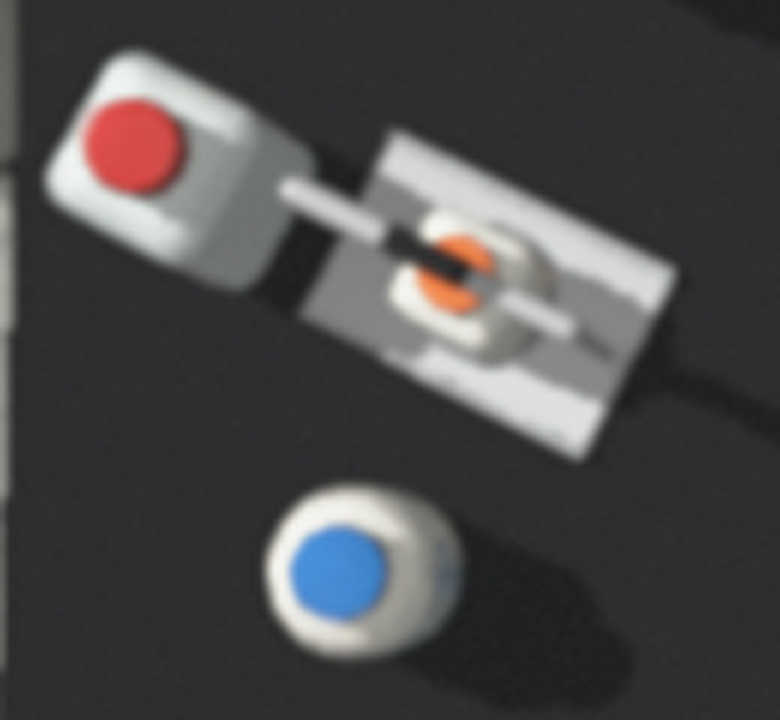

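View pics/sc.png

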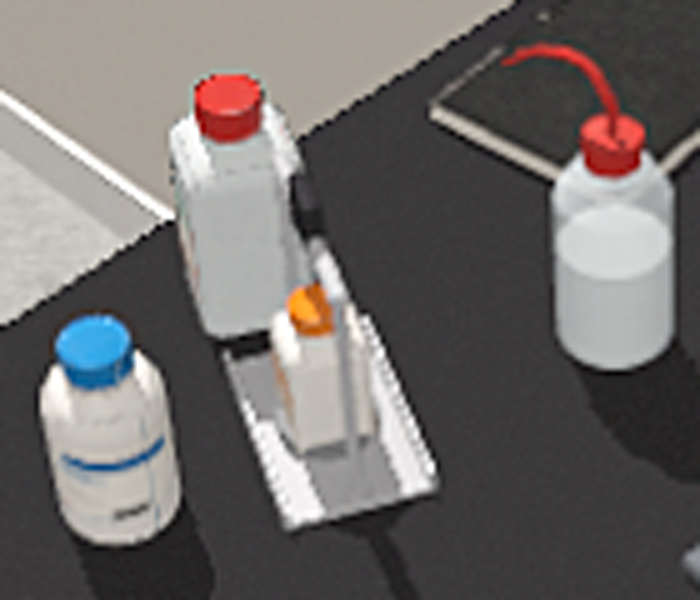

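View pics/tb.png

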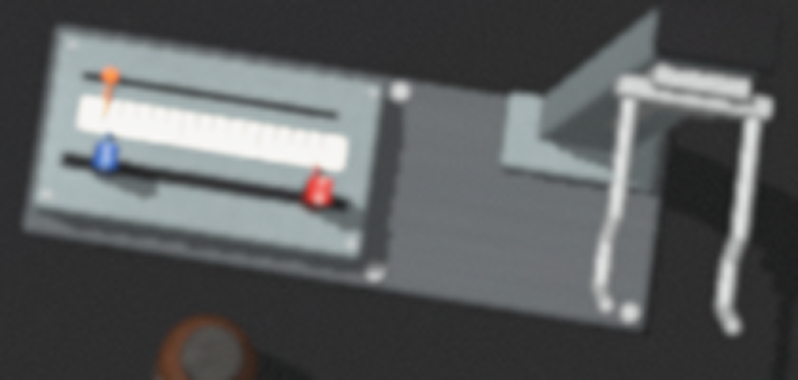

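View pics/sb.png

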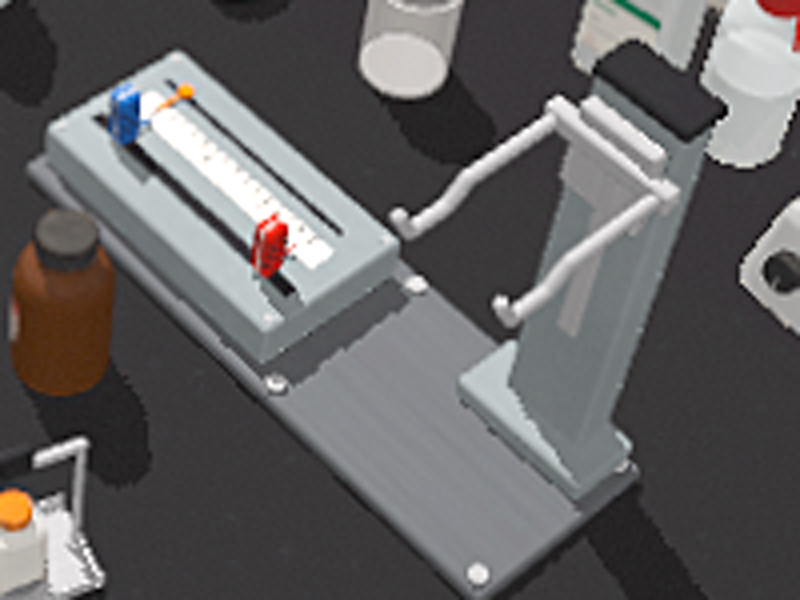

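The first crop shows the large carrier: tray corners at about (390,130), (675,268), (583,460) and (300,312) in the 6x crop. The black grip block is at about (425,250), and it matches the description. Next I measure the carrier and the balance.

```bash
python3 - <<'E'
from h import *
t=cam("top"); s=cam("scene")
f=lambda u,v:(u/6+150-.42,v/6+215-.42)
C=np.array([plane(t,*f(*q),0.014) for q in [(390,130),(675,268),(583,460),(300,312)]])
print(C, np.linalg.norm(np.diff(C,axis=0),axis=1)); c=C.mean(0);print("tray",c)
d=(C[1]+C[2]-C[0]-C[3]);print("long yaw",np.degrees(np.arctan2(d[1],d[0])))
# crossbar ends at z=.15
for z in (.15,): 
  a=plane(t,*f(283,187),z);b=plane(t,*f(575,330),z);print("bar",a,b,(a+b)/2,np.linalg.norm(a-b),np.degrees(np.arctan2(*(b-a)[1::-1])))
print("block top",plane(t,*f(426,252),.176))
g=lambda u,v:(u/3.8+310-.37,v/3.8+180-.37)
obs=[((63,165,45),g(58,28)),((63,-45,45),g(384,84)),((-52,-45,45),g(360,257)),((-65,-240,12),g(643,330)),((-65,170,12),g(22,232))]
P=np.array([o[0] for o in obs])/1000; W=np.array([plane(t,*o[1],o[0][2]/1000) for o in obs])
def fit(P,W):
    p=P[:,:2];w=W[:,:2];pc=p.mean(0);wc=w.mean(0)
    H=(p-pc).T@(w-wc);a=np.arctan2(H[0,1]-H[1,0],H[0,0]+H[1,1]);Rm=np.array([[np.cos(a),-np.sin(a)],[np.sin(a),np.cos(a)]])
    tt=wc-Rm@pc;print("yaw",np.degrees(a),"t",tt,"res mm",((w-(p@Rm.T+tt))*1000).round(1).tolist());return a,tt
fit(P,W)
# scene
h=lambda u,v:(u/4+320-.37,v/4+250-.37)
obs2=[((63,165,45),h(177,52)),((63,-45,45),h(400,242)),((-52,-45,45),h(262,345)),((75,-240,12),h(637,472)),((-52,165,45),h(46,133))]
P2=np.array([o[0] for o in obs2])/1000; W2=np.array([plane(s,*o[1],o[0][2]/1000) for o in obs2])
fit(P2,W2); a,tt=fit(np.r_[P,P2],np.r_[W,W2])
Rm=np.array([[np.cos(a),-np.sin(a)],[np.sin(a),np.cos(a)]])
hs=Rm@np.array([0,-.18])+tt;print("seat",hs)  # assumed tower y
# prong tip tops z .279 
for n,uv in (("L top",g(605,303)),("R top",g(733,325))): print(n,Rm.T@(plane(t,*uv,.279)[:2]-tt))
for n,uv in (("L sc",h(402,213)),("R sc",h(503,300))): print(n,Rm.T@(plane(s,*uv,.279)[:2]-tt))
print("tri",tri(t,g(605,303),s,h(402,215)),tri(t,g(733,325),s,h(503,302)))
for n,c1,q in (("am",t,g(210,350)),):print(n,plane(c1,*q,.118))
print("small",plane(t,397,332,.08),"bluecap",plane(t,*f(340,572),.125),"red",plane(t,*f(134,146),.15))
p=eyes.camera_params("top")
E
```

```text
[[0.56295154 0.3492529  0.014     ]
 [0.50598958 0.23124436 0.014     ]
 [0.42759245 0.26784484 0.014     ]
 [0.48784188 0.38460876 0.014     ]] [0.13103694 0.08651998 0.13139181]
tray [0.49609386 0.30823772 0.014     ]
long yaw -116.53090549663052
bar [0.52296481 0.36476435 0.15      ] [0.46990819 0.2554997  0.15      ] [0.4964365  0.31013203 0.15      ] 0.12146508882391767 -115.90023383637903
block top [0.49614113 0.30682019 0.176     ]
yaw -9.108393471794907 t [ 0.59007626 -0.07710951] res mm [[1.6, 1.5], [-1.5, -0.2], [0.4, -0.8], [0.1, 0.2], [-0.6, -0.7]]
yaw -9.0713949573119 t [ 0.58123598 -0.08028039] res mm [[0.7, -0.6], [2.4, 2.4], [-3.7, -1.3], [-0.3, 3.1], [1.0, -3.5]]
yaw -9.167984756696205 t [ 0.58565727 -0.07868447] res mm [[5.8, 3.1], [3.0, 1.4], [4.8, 0.7], [4.8, 1.7], [3.6, 0.8], [-4.0, -2.0], [-1.9, 0.9], [-8.1, -3.0], [-4.3, 1.5], [-3.7, -5.2]]
seat [ 0.55697795 -0.25638505]
L top [-0.0839687  -0.14261646]
R top [-0.08471662 -0.21164408]
L sc [-0.08763113 -0.146971  ]
R sc [-0.08790628 -0.21410159]
tri (array([ 0.48056978, -0.20790156,  0.2717429 ]), np.float64(0.0004780769299544153)) (array([ 0.46836733, -0.2754454 ,  0.27366753]), np.float64(0.00115523209239573))
am [ 0.46750145 -0.01156835  0.118     ]
small [ 0.33067943 -0.08794881  0.08      ] bluecap [0.38124143 0.34516684 0.125     ] red [0.53830686 0.42084012 0.15      ]
```

The tray measures about 131 x 86 mm, so it is the large carrier. Next is a helper that converts goals to tool-frame moves, then a hover over the carrier to refine the position.

```bash
cat >> h.py <<'E'
def goal(pos,ydeg):
    """tool down, tool y at world angle ydeg"""
    st=state(); Rm=rot(st["tool_rot"]); a=np.radians(ydeg)
    y=np.array([np.cos(a),np.sin(a),0]); z=np.array([0,0,-1.]); G=np.c_[np.cross(y,z),y,z]
    lin=Rm.T@(np.array(pos)-st["tool_pos"]); rv=np.degrees(R.from_matrix(Rm.T@G).as_rotvec())
    print("t",round(st["time"],2),"pos",st["tool_pos"].round(4),"yang",np.degrees(np.arctan2(Rm[1,1],Rm[0,1])).round(2),"F",st["contact_force"].round(1),"w",round(st["gripper_width"],3))
    print("linear",lin.round(4).tolist(),"rot",rv.round(2).tolist())
E
python3 -c "
from h import *
goal((.496,.307,.30),-26.2)"
```

```text
t 0.15 pos [0.1434 0.6078 0.2303] yang 76.72 F [-1.  -0.5  1. ] w 1.004
linear [-0.4122, -0.2119, -0.0694] rot [-0.07, 0.07, 102.92]
```

>>> apply_moves(commands=[{"linear":[-0.412,-0.212,-0.07],"delta_rot":[0,0,103],"fingers":100},{"linear":[-0.412,-0.212,-0.07],"delta_rot":[0,0,103],"fingers":100},{"linear":[-0.412,-0.212,-0.07],"delta_rot":[0,0,103],"fingers":100},{"linear":[-0.412,-0.212,-0.07],"delta_rot":[0,0,103],"fingers":100},{"linear":[-0.412,-0.212,-0.07],"delta_rot":[0,0,103],"fingers":100},{"linear":[-0.412,-0.212,-0.07],"delta_rot":[0,0,103],"fingers":100},{"linear":[-0.412,-0.212,-0.07],"delta_rot":[0,0,103],"fingers":100},{"linear":[-0.412,-0.212,-0.07],"delta_rot":[0,0,103],"fingers":100}])

```text
time: 0.95
tool_pos: [0.4454, 0.3497, 0.2911]
tool_rot: [-0.0, 0.659, 0.752, -0.0]
contact_force: [-0.5, 1.4, -0.3]
gripper_width: 0.607
```

```bash
python3 -c "
from h import *
goal((.496,.307,.30),-26.2)"
```

```text
t 0.95 pos [0.4454 0.3497 0.2911] yang 7.61 F [-0.5  1.4 -0.3] w 0.607
linear [-0.049, 0.0445, -0.0089] rot [-0.01, 0.0, 33.81]
```

>>> apply_moves(commands=[{"linear":[-0.049,0.044,-0.009],"delta_rot":[0,0,34],"fingers":100},{"linear":[-0.049,0.044,-0.009],"delta_rot":[0,0,34],"fingers":100},{"linear":[-0.049,0.044,-0.009],"delta_rot":[0,0,34],"fingers":100},{"linear":[-0.049,0.044,-0.009],"delta_rot":[0,0,34],"fingers":100},{"linear":[-0.049,0.044,-0.009],"delta_rot":[0,0,34],"fingers":100},{"linear":[-0.049,0.044,-0.009],"delta_rot":[0,0,34],"fingers":100},{"linear":[-0.049,0.044,-0.009],"delta_rot":[0,0,34],"fingers":100},{"linear":[-0.049,0.044,-0.009],"delta_rot":[0,0,34],"fingers":100}])

```text
time: 1.75
tool_pos: [0.4944, 0.3091, 0.3]
tool_rot: [-0.0, 0.848, 0.53, -0.0]
contact_force: [0.8, -0.8, -0.6]
gripper_width: 0.605
```

```bash
python3 -c "
from h import *
goal((.496,.307,.30),-26.2)
cv2.imwrite('pics/w1.png',eyes.grab_frame('wrist')[:,:,::-1])
c=cam('wrist');print(proj(c,(.496,.307,.176)))"
```

```text
t 1.75 pos [0.4944 0.3091 0.3   ] yang -25.95 F [ 0.8 -0.8 -0.6] w 0.605
linear [-0.0012, 0.0023, -0.0] rot [-0.0, 0.01, 0.25]
[320.21823857 236.42752429]
```

View pics/w1.png

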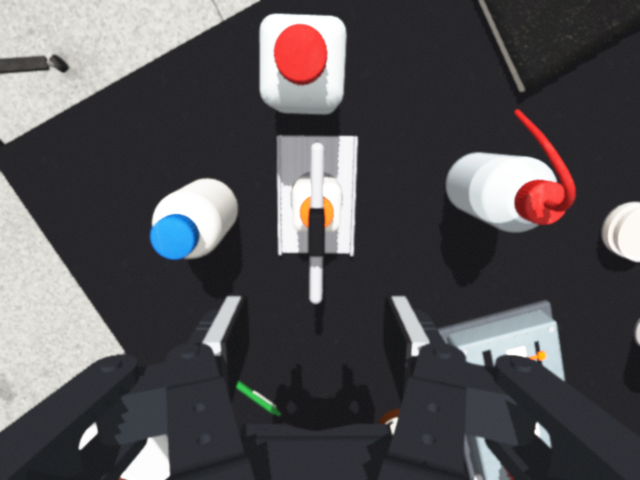

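The wrist view shows the crossbar vertical, from (317,148) to (316,298), with the black block centred near (317,231). The jaws straddle it.

```bash
python3 -c "
from h import *
I=cv2.imread('pics/w1.png');c=cam('wrist')
g=I[150:300,295:340].astype(int);m=(g.max(2)<50)
for r in (205,208,210,215,225,235,245,250,252,255,258):
  x=np.where(I[r,300:335].max(1)<60)[0];print(r,x.min()+300 if len(x) else 0,x.max()+300 if len(x) else 0,len(x))
a=plane(c,317,208,.176);b=plane(c,317,255,.176);print(a,b,np.linalg.norm(a-b),(a+b)/2)
a=plane(c,317.5,146,.155);b=plane(c,316,301,.155);print(a,b,np.linalg.norm(a-b),(a+b)/2,np.degrees(np.arctan2(*(a-b)[1::-1])))
crop(I,260,120,380,320,3,'pics/w1c.png')
"
```

```text
205 0 0 0
208 0 0 0
210 311 322 12
215 310 322 13
225 310 322 13
235 309 323 15
245 309 323 15
250 309 323 15
252 309 323 15
255 300 334 35
258 300 334 21
[0.50266063 0.32585317 0.176     ] [0.48815643 0.29589124 0.176     ] 0.03328798116161108 [0.49540853 0.3108722  0.176     ]
[0.52046066 0.36173582 0.155     ] [0.46824507 0.25646579 0.155     ] 0.11750849491824464 [0.49435287 0.3091008  0.155     ] 63.61786907465801
```

View pics/w1c.png

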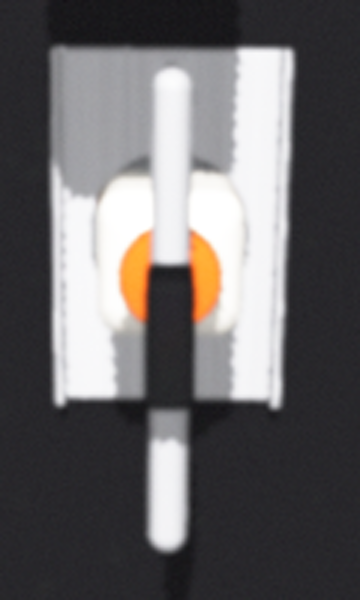

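>>> apply_moves(commands=[{"linear":[0.001,0,0.05],"delta_rot":[0,0,0.5],"fingers":100},{"linear":[0.001,0,0.09],"delta_rot":[0,0,0.5],"fingers":100},{"linear":[0.001,0,0.125],"delta_rot":[0,0,0.5],"fingers":100},{"linear":[0.001,0,0.145],"delta_rot":[0,0,0.5],"fingers":100},{"linear":[0.001,0,0.156],"delta_rot":[0,0,0.5],"fingers":100},{"linear":[0.001,0,0.156],"delta_rot":[0,0,0.5],"fingers":100},{"linear":[0.001,0,0.156],"delta_rot":[0,0,0.5],"fingers":255},{"linear":[0.001,0,0.156],"delta_rot":[0,0,0.5],"fingers":255}])

```text
time: 2.6
tool_pos: [0.4963, 0.3104, 0.1463]
tool_rot: [0.0, 0.85, 0.526, 0.002]
contact_force: [-0.3, -0.1, 0.4]
gripper_width: 0.277
```

>>> apply_moves(commands=[{"linear":[0,0,0],"delta_rot":[0,0,0],"fingers":255},{"linear":[0,0,0],"delta_rot":[0,0,0],"fingers":255},{"linear":[0,0,0],"delta_rot":[0,0,0],"fingers":255},{"linear":[0,0,0],"delta_rot":[0,0,0],"fingers":255},{"linear":[0,0,-0.003],"delta_rot":[0,0,0],"fingers":255},{"linear":[0,0,-0.008],"delta_rot":[0,0,0],"fingers":255},{"linear":[0,0,-0.015],"delta_rot":[0,0,0],"fingers":255},{"linear":[0,0,-0.02],"delta_rot":[0,0,0],"fingers":255}])

```text
time: 3.4
tool_pos: [0.4949, 0.3096, 0.1641]
tool_rot: [0.0, 0.851, 0.526, -0.0]
contact_force: [-0.1, -0.4, -3.6]
gripper_width: 0.13
```

```bash
python3 -c "
from h import *
goal((.495,.31,.37),-26.4)
cv2.imwrite('pics/w2.png',eyes.grab_frame('wrist')[:,:,::-1])"
```

```text
t 3.4 pos [0.4949 0.3096 0.1641] yang -26.54 F [-0.1 -0.4 -3.6] w 0.13
linear [0.0002, -0.0001, -0.2059] rot [-0.01, 0.03, -0.14]
```

View pics/w2.png

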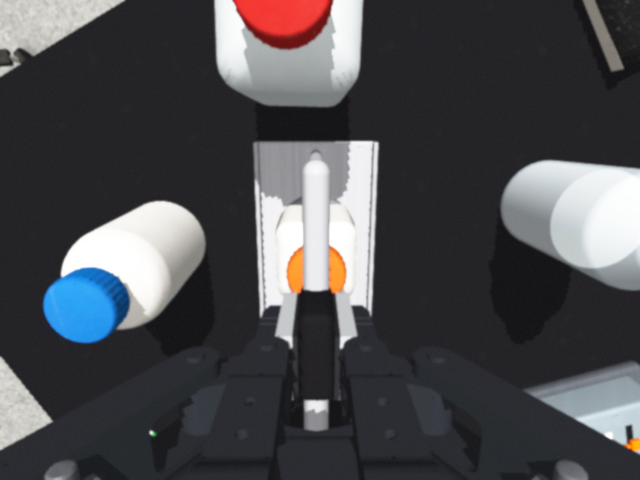

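The carrier is held, with an opening of about 11 mm and a load of about 3.6 N. I lift it straight up.

>>> apply_moves(commands=[{"linear":[0,0,-0.02],"delta_rot":[0,0,0],"fingers":255},{"linear":[0,0,-0.045],"delta_rot":[0,0,0],"fingers":255},{"linear":[0,0,-0.075],"delta_rot":[0,0,0],"fingers":255},{"linear":[0,0,-0.105],"delta_rot":[0,0,0],"fingers":255},{"linear":[0,0,-0.135],"delta_rot":[0,0,0],"fingers":255},{"linear":[0,0,-0.165],"delta_rot":[0,0,0],"fingers":255},{"linear":[0,0,-0.185],"delta_rot":[0,0,0],"fingers":255},{"linear":[0,0,-0.196],"delta_rot":[0,0,0],"fingers":255}])

```text
time: 4.25
tool_pos: [0.4956, 0.31, 0.3629]
tool_rot: [0.0, 0.851, 0.526, 0.002]
contact_force: [0.2, 0.4, -3.1]
gripper_width: 0.128
```

```bash
python3 -c "
from h import *
goal((.372,-.225,.36),-9.1)"
```

```text
t 4.25 pos [0.4956 0.31   0.3629] yang -26.54 F [ 0.2  0.4 -3.1] w 0.128
linear [-0.5339, 0.1284, 0.0016] rot [0.16, -0.14, -17.44]
```

>>> apply_moves(commands=[{"linear":[-0.013,0.003,0],"delta_rot":[0,0,0],"fingers":255},{"linear":[-0.04,0.01,0],"delta_rot":[0,0,-1],"fingers":255},{"linear":[-0.08,0.019,0],"delta_rot":[0,0,-2],"fingers":255},{"linear":[-0.12,0.029,0],"delta_rot":[0,0,-4],"fingers":255},{"linear":[-0.16,0.038,0],"delta_rot":[0,0,-5],"fingers":255},{"linear":[-0.2,0.048,0],"delta_rot":[0,0,-6],"fingers":255},{"linear":[-0.24,0.058,0],"delta_rot":[0,0,-8],"fingers":255},{"linear":[-0.28,0.067,0],"delta_rot":[0,0,-9],"fingers":255}])

```text
time: 5.05
tool_pos: [0.4282, 0.0275, 0.3577]
tool_rot: [-0.001, 0.806, 0.591, -0.001]
contact_force: [1.2, -0.5, -3.7]
gripper_width: 0.131
```

```bash
python3 -c "
from h import *
goal((.372,-.225,.36),-9.1)"
```

```text
t 5.05 pos [0.4282 0.0275 0.3577] yang -17.48 F [ 1.2 -0.5 -3.7] w 0.131
linear [-0.2577, 0.0222, -0.002] rot [-0.17, 0.06, -8.38]
```

>>> apply_moves(commands=[{"linear":[-0.04,0.003,0],"delta_rot":[0,0,-1],"fingers":255},{"linear":[-0.08,0.007,0],"delta_rot":[0,0,-3],"fingers":255},{"linear":[-0.12,0.01,0],"delta_rot":[0,0,-4],"fingers":255},{"linear":[-0.16,0.014,0],"delta_rot":[0,0,-5],"fingers":255},{"linear":[-0.2,0.017,0],"delta_rot":[0,0,-7],"fingers":255},{"linear":[-0.23,0.02,0],"delta_rot":[0,0,-8],"fingers":255},{"linear":[-0.25,0.022,0],"delta_rot":[0,0,-8.4],"fingers":255},{"linear":[-0.258,0.022,0],"delta_rot":[0,0,-8.4],"fingers":255}])

```text
time: 5.85
tool_pos: [0.3715, -0.2246, 0.3577]
tool_rot: [-0.002, 0.762, 0.647, -0.001]
contact_force: [0.7, 0.0, -3.4]
gripper_width: 0.127
```

```bash
python3 -c "
from h import *
goal((.372,-.225,.36),-9.1)
st=state();print(st['tool_pos'],st['tool_rot'])
for n in ('wrist','scene','top'): cv2.imwrite('pics/%s3.png'%n,eyes.grab_frame(n)[:,:,::-1])"
```

```text
t 5.85 pos [ 0.3715 -0.2246  0.3577] yang -9.32 F [ 0.7  0.  -3.4] w 0.127
linear [-0.0003, 0.0005, -0.0023] rot [-0.2, -0.08, -0.22]
[ 0.37151703 -0.22457582  0.35770086] [-1.83438770e-03  7.62215116e-01  6.47320942e-01 -5.91850314e-04]
```

View pics/wrist3.png

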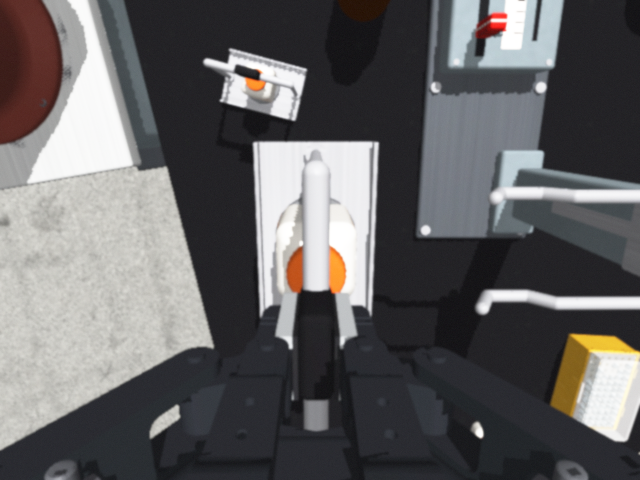

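View pics/scene3.png

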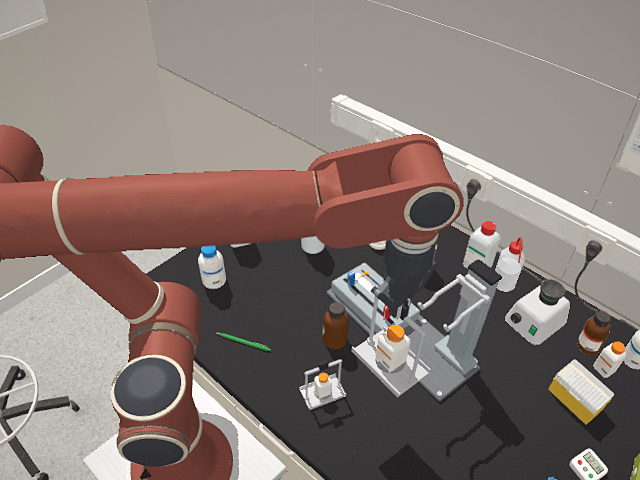

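View pics/top3.png

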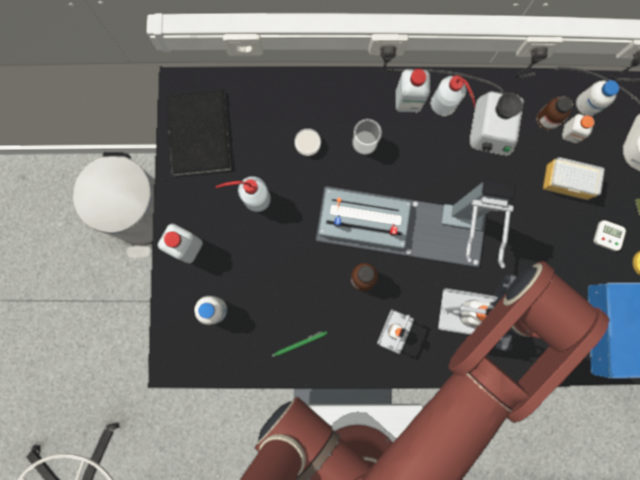

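The wrist view shows the hook prong tips at about (497,198) and (482,307), with the prongs running right. The crossbar is vertical at u=316. I enlarge this area.

```bash
python3 -c "
from h import *
I=cv2.imread('pics/wrist3.png')
crop(I,450,160,640,330,4.2,'pics/w3c.png')"
```

```text
(no output)
```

View pics/w3c.png

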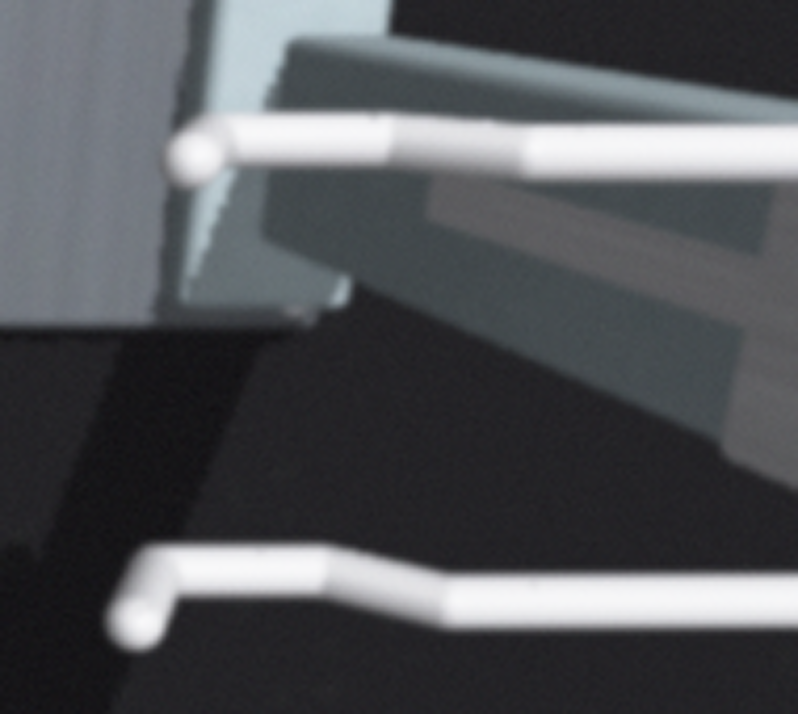

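```bash
python3 -c "
from h import *
st=dict(tool_pos=np.array([ 0.37151703,-0.22457582,0.35770086]),tool_rot=[-1.83438770e-03,7.62215116e-01,6.47320942e-01,-5.91850314e-04])
c=cam('wrist',st);k=lambda u,v:(u/4.2+450-.38,v/4.2+160-.38)
a=np.radians(-9.1);X=np.array([np.cos(a),np.sin(a)]);Y=np.array([-X[1],X[0]])
for n,l,r,z,x in (('13',(390,138),(328,570),.256,.013),('26',(523,152),(445,600),.268,.026),('tip',(193,158),(136,622),.276,-.0255)):
  A=plane(c,*k(*l),z)[:2];B=plane(c,*k(*r),z)[:2];m=(A+B)/2;d=A-B
  print(n,A,B,'sep',np.linalg.norm(d),'yaw',np.degrees(np.arctan2(d[1],d[0]))-90,'seat',m-x*X, 'rel tool along X,Y',(m-x*X-st['tool_pos'][:2])@X,(m-x*X-st['tool_pos'][:2])@Y)
# bar now
A=plane(c,316,158,.3577+.006+.005)[:2];B=plane(c,316,429,.3577+.011)[:2];print('bar',A,B,(A+B)/2,np.linalg.norm(A-B),np.degrees(np.arctan2(*(A-B)[::-1]))-90)
for z in (.3637,):print(plane(c,316,300,z))
"
```

```text
13 [ 0.51297498 -0.21399047] [ 0.5027492  -0.28126437] sep 0.06804663112882563 yaw -8.6429237014909 seat [ 0.49502571 -0.24557136] rel tool along X,Y 0.12527478782073515 -0.0011973970298174584
26 [ 0.52495347 -0.21609925] [ 0.5142042 -0.282892 ] sep 0.06765217932149108 yaw -9.142490118317482 seat [ 0.49390608 -0.24538351] rel tool along X,Y 0.12413953789141713 -0.0011889896482823001
tip [ 0.4759414  -0.20782392] [ 0.46505149 -0.27479511] sep 0.06785079510581439 yaw -9.235792255500002 seat [ 0.4956755  -0.24534255] rel tool along X,Y 0.12588020789931229 -0.0008686892359324377
bar [ 0.38061415 -0.16473591] [ 0.36386959 -0.26779729] [ 0.37224187 -0.2162666 ] 0.10441277044992692 -9.228306256488892
[ 0.37231639 -0.21567309  0.3637    ]
```

The seat is at about (0.495, -0.2455), yaw about -9.1°, empty hook. The 68 mm prong spacing checks out. The horizontal entry must keep the bar axis between z 0.284 (to clear the tips) and 0.305 (to keep the cap below the prongs). I use 0.294, so TCP 0.288.

>>> apply_moves(commands=[{"linear":[0,0,0.015],"delta_rot":[-0.2,0,-0.2],"fingers":255},{"linear":[0,0,0.035],"delta_rot":[-0.2,0,-0.2],"fingers":255},{"linear":[0,0,0.055],"delta_rot":[-0.2,0,-0.2],"fingers":255},{"linear":[0,0,0.066],"delta_rot":[-0.2,0,-0.2],"fingers":255},{"linear":[0,0,0.07],"delta_rot":[-0.2,0,-0.2],"fingers":255},{"linear":[0,0.005,0.07],"delta_rot":[-0.2,0,-0.2],"fingers":255},{"linear":[0,0.015,0.07],"delta_rot":[-0.2,0,-0.2],"fingers":255},{"linear":[0,0.03,0.07],"delta_rot":[-0.2,0,-0.2],"fingers":255}])

```text
time: 6.8
tool_pos: [0.404, -0.2285, 0.2916]
tool_rot: [0.003, 0.76, 0.65, 0.001]
contact_force: [0.9, -1.1, -3.1]
gripper_width: 0.13
```

```bash
python3 -c "
from h import *
goal((.495,-.2455,.288),-9.1)"
```

```text
t 6.8 pos [ 0.404  -0.2285  0.2916] yang -8.95 F [ 0.9 -1.1 -3.1] w 0.13
linear [-0.0027, 0.0925, 0.0041] rot [0.35, 0.08, 0.15]
```

>>> apply_moves(commands=[{"linear":[-0.001,0.015,0.001],"delta_rot":[0,0,0],"fingers":255},{"linear":[-0.001,0.03,0.001],"delta_rot":[0,0,0],"fingers":255},{"linear":[-0.001,0.045,0.001],"delta_rot":[0,0,0],"fingers":255},{"linear":[-0.001,0.06,0.001],"delta_rot":[0,0,0],"fingers":255},{"linear":[-0.001,0.073,0.001],"delta_rot":[0,0,0],"fingers":255},{"linear":[-0.001,0.085,0.001],"delta_rot":[0,0,0],"fingers":255},{"linear":[-0.001,0.093,0.001],"delta_rot":[0,0,0],"fingers":255},{"linear":[-0.001,0.093,0.001],"delta_rot":[0,0,0],"fingers":255}])

```text
time: 7.6
tool_pos: [0.4956, -0.2436, 0.2896]
tool_rot: [0.001, 0.76, 0.65, 0.001]
contact_force: [0.2, -0.8, -3.5]
gripper_width: 0.127
```

```bash
python3 -c "
from h import *
goal((.495,-.2455,.288),-9.1)
a=eyes.grab_frame('wrist')[:,:,::-1].copy();cv2.imwrite('pics/w4.png',a)
b=eyes.grab_frame('scene')[:,:,::-1].copy();crop(b,330,190,530,340,4,'pics/s4.png')
for i in range(4):print(state()['tool_pos'])"
```

```text
t 7.6 pos [ 0.4956 -0.2436  0.2896] yang -8.9 F [ 0.2 -0.8 -3.5] w 0.127
linear [-0.0019, -0.0003, 0.0016] rot [0.22, 0.0, 0.2]
[ 0.49450805 -0.24343182  0.28939944]
[ 0.49450805 -0.24343182  0.28939944]
[ 0.49450805 -0.24343182  0.28939944]
[ 0.49450805 -0.24343182  0.28939944]
```

View pics/w4.png

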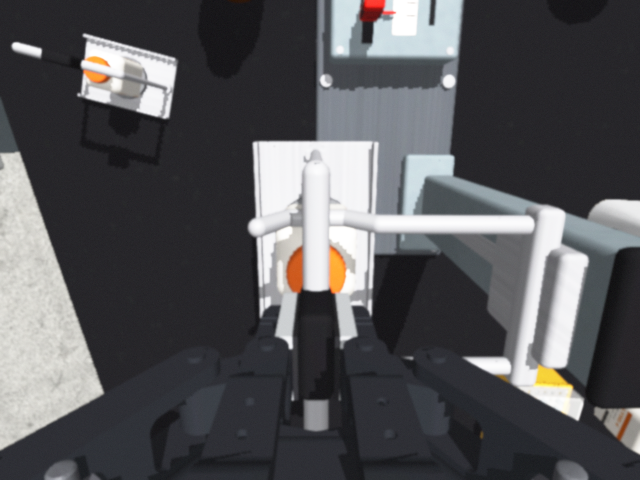

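View pics/s4.png

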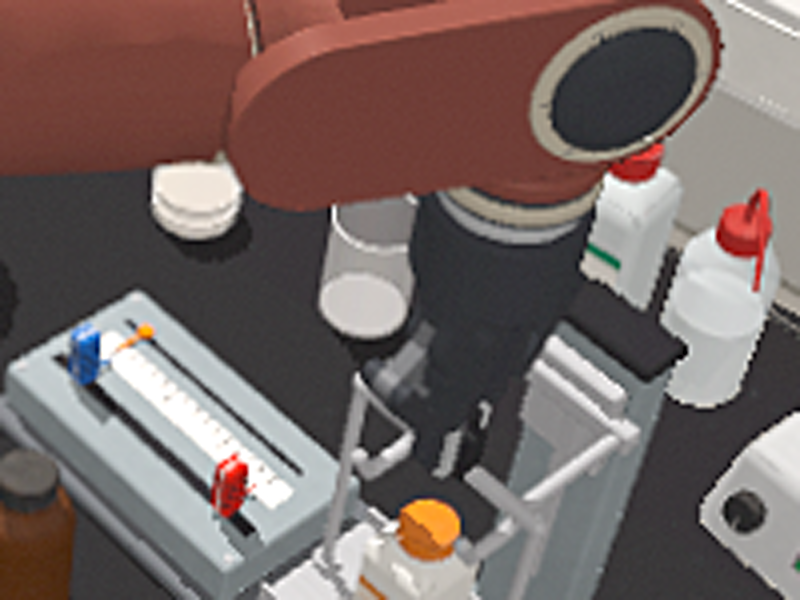

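The bar crosses the left prong at u=316, midway between the tip (257) and the step (340–375), so it is over the seat. I lower it slowly.

>>> apply_moves(commands=[{"linear":[-0.001,0,0.004],"delta_rot":[0,0,0.2],"fingers":255},{"linear":[-0.001,0,0.008],"delta_rot":[0,0,0.2],"fingers":255},{"linear":[-0.001,0,0.012],"delta_rot":[0,0,0.2],"fingers":255},{"linear":[-0.001,0,0.016],"delta_rot":[0,0,0.2],"fingers":255},{"linear":[-0.001,0,0.02],"delta_rot":[0,0,0.2],"fingers":255},{"linear":[-0.001,0,0.024],"delta_rot":[0,0,0.2],"fingers":255},{"linear":[-0.001,0,0.027],"delta_rot":[0,0,0.2],"fingers":255},{"linear":[-0.001,0,0.03],"delta_rot":[0,0,0.2],"fingers":255}])

```text
time: 8.5
tool_pos: [0.4945, -0.2444, 0.2591]
tool_rot: [0.001, 0.761, 0.649, 0.001]
contact_force: [0.2, 0.4, -3.3]
gripper_width: 0.127
```

>>> apply_moves(commands=[{"linear":[0,0,0.002],"delta_rot":[0,0,0],"fingers":255},{"linear":[0,0,0.004],"delta_rot":[0,0,0],"fingers":255},{"linear":[0,0,0.006],"delta_rot":[0,0,0],"fingers":255},{"linear":[0,0,0.008],"delta_rot":[0,0,0],"fingers":255},{"linear":[0,0,0.01],"delta_rot":[0,0,0],"fingers":255},{"linear":[0,0,0.012],"delta_rot":[0,0,0],"fingers":255},{"linear":[0,0,0.014],"delta_rot":[0,0,0],"fingers":255},{"linear":[0,0,0.016],"delta_rot":[0,0,0],"fingers":255}])

```text
time: 9.3
tool_pos: [0.4946, -0.2445, 0.2433]
tool_rot: [0.001, 0.761, 0.649, 0.001]
contact_force: [-0.5, 0.0, -2.1]
gripper_width: 0.127
```

```bash
python3 -c "
from h import *
goal((.495,-.2455,.24),-9.1)
a=eyes.grab_frame('wrist')[:,:,::-1].copy();cv2.imwrite('pics/w5.png',a)
b=eyes.grab_frame('scene')[:,:,::-1].copy();crop(b,330,190,530,340,4,'pics/s5.png')"
```

```text
t 9.3 pos [ 0.4946 -0.2445  0.2433] yang -9.13 F [-0.5  0.  -2.1] w 0.127
linear [-0.0009, 0.0006, 0.0033] rot [0.21, 0.0, -0.03]
```

View pics/w5.png

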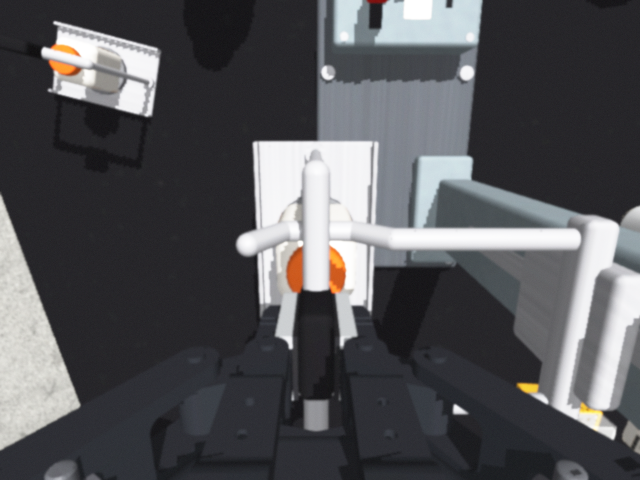

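View pics/s5.png

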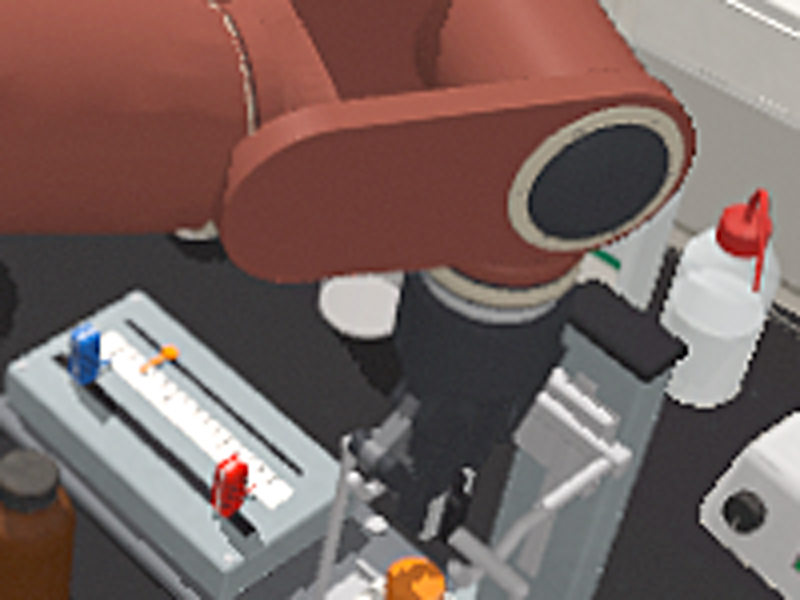

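>>> apply_moves(commands=[{"linear":[0,0,0.002],"delta_rot":[0,0,0],"fingers":255},{"linear":[0,0,0.004],"delta_rot":[0,0,0],"fingers":255},{"linear":[0,0,0.006],"delta_rot":[0,0,0],"fingers":255},{"linear":[0,0,0.008],"delta_rot":[0,0,0],"fingers":255},{"linear":[0,0,0.01],"delta_rot":[0,0,0],"fingers":255},{"linear":[0,0,0.012],"delta_rot":[0,0,0],"fingers":255},{"linear":[0,0,0.014],"delta_rot":[0,0,0],"fingers":255},{"linear":[0,0,0.016],"delta_rot":[0,0,0],"fingers":255}])

```text
time: 10.2
tool_pos: [0.4946, -0.2445, 0.2274]
tool_rot: [0.001, 0.761, 0.649, 0.001]
contact_force: [0.3, -0.4, 0.2]
gripper_width: 0.127
```

>>> apply_moves(commands=[{"linear":[0,0,0.001],"delta_rot":[0,0,0],"fingers":255},{"linear":[0,0,0.002],"delta_rot":[0,0,0],"fingers":255},{"linear":[0,0,0.003],"delta_rot":[0,0,0],"fingers":255},{"linear":[0,0,0.004],"delta_rot":[0,0,0],"fingers":255},{"linear":[0,0,0.005],"delta_rot":[0,0,0],"fingers":255},{"linear":[0,0,0.006],"delta_rot":[0,0,0],"fingers":255},{"linear":[0,0,0.006],"delta_rot":[0,0,0],"fingers":255},{"linear":[0,0,0.006],"delta_rot":[0,0,0],"fingers":255}])

```text
time: 11.0
tool_pos: [0.4946, -0.2445, 0.2214]
tool_rot: [0.001, 0.761, 0.649, 0.001]
contact_force: [-0.7, -0.2, -1.1]
gripper_width: 0.133
```

```bash
python3 -c "
from h import *
f=[]
for i in range(6):
  im=eyes.grab_frame('scene'); f.append(state()['contact_force'][2])
print(np.round(f,2),np.mean(f),state()['tool_pos'])
crop(im[:,:,::-1],330,190,530,340,4,'pics/s6.png')"
```

```text
[-0.71 -0.49 -0.91 -0.28 -0.39 -0.78] -0.5932909498288947 [ 0.49460064 -0.24448144  0.22142445]
```

View pics/s6.png

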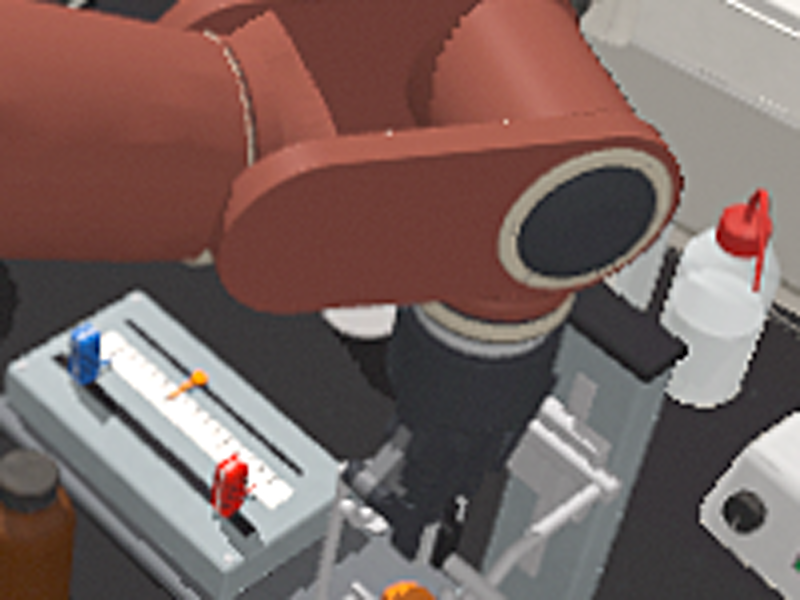

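>>> apply_moves(commands=[{"linear":[0,0,0.001],"delta_rot":[0,0,0],"fingers":255},{"linear":[0,0,0.002],"delta_rot":[0,0,0],"fingers":255},{"linear":[0,0,0.003],"delta_rot":[0,0,0],"fingers":255},{"linear":[0,0,0.004],"delta_rot":[0,0,0],"fingers":255},{"linear":[0,0,0.005],"delta_rot":[0,0,0],"fingers":255},{"linear":[0,0,0.006],"delta_rot":[0,0,0],"fingers":255},{"linear":[0,0,0.007],"delta_rot":[0,0,0],"fingers":255},{"linear":[0,0,0.007],"delta_rot":[0,0,0],"fingers":255}])

```text
time: 12.1
tool_pos: [0.4946, -0.2445, 0.2142]
tool_rot: [0.001, 0.761, 0.649, 0.001]
contact_force: [-0.5, -0.5, -0.4]
gripper_width: 0.128
```

```bash
python3 -c "
from h import *
f=[]
for i in range(10):
  im=eyes.grab_frame('wrist'); f.append(state()['contact_force'][2])
print(np.round(f,2),np.mean(f),state()['tool_pos'])
cv2.imwrite('pics/w6.png',im[:,:,::-1])"
```

```text
[ 0.09 -0.09 -0.08 -0.52 -0.46 -0.33 -0.2   0.27  0.68 -0.45] -0.10901488823916342 [ 0.49461146 -0.24449574  0.21440321]
```

View pics/w6.png

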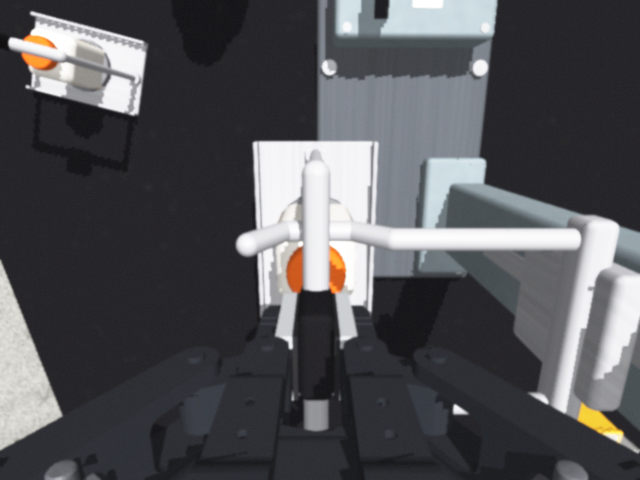

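>>> apply_moves(commands=[{"linear":[0,0,0],"delta_rot":[0,0,0],"fingers":215},{"linear":[0,0,0],"delta_rot":[0,0,0],"fingers":208},{"linear":[0,0,0],"delta_rot":[0,0,0],"fingers":200},{"linear":[0,0,0],"delta_rot":[0,0,0],"fingers":190},{"linear":[0,0,0],"delta_rot":[0,0,0],"fingers":180},{"linear":[0,0,0],"delta_rot":[0,0,0],"fingers":165},{"linear":[0,0,0],"delta_rot":[0,0,0],"fingers":150},{"linear":[0,0,0],"delta_rot":[0,0,0],"fingers":150}])

```text
time: 13.4
tool_pos: [0.4946, -0.2445, 0.2144]
tool_rot: [0.001, 0.761, 0.649, 0.001]
contact_force: [-0.5, -0.2, 0.6]
gripper_width: 0.418
```

```bash
python3 -c "
from h import *
im=eyes.grab_frame('wrist'); print(state()['contact_force'],state()['gripper_width'],state()['tool_pos'])
cv2.imwrite('pics/w7.png',im[:,:,::-1])"
```

```text
[0.11321431 0.45919138 0.29761157] 0.41065862816004917 [ 0.49460451 -0.2444981   0.21437296]
```

View pics/w7.png

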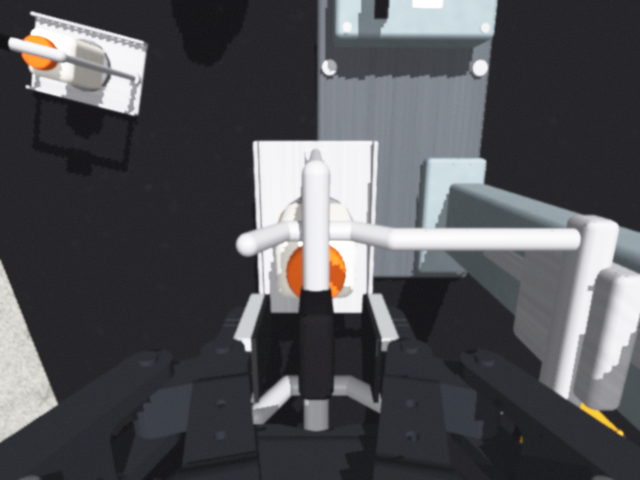

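The jaws are open and the bar rests on both prongs. I raise the arm straight up.

>>> apply_moves(commands=[{"linear":[0,0,-0.005],"delta_rot":[0,0,0],"fingers":150},{"linear":[0,0,-0.015],"delta_rot":[0,0,0],"fingers":150},{"linear":[0,0,-0.03],"delta_rot":[0,0,0],"fingers":150},{"linear":[0,0,-0.05],"delta_rot":[0,0,0],"fingers":150},{"linear":[0,0,-0.07],"delta_rot":[0,0,0],"fingers":150},{"linear":[0,0,-0.09],"delta_rot":[0,0,0],"fingers":150},{"linear":[0,0,-0.105],"delta_rot":[0,0,0],"fingers":150},{"linear":[0,0,-0.11],"delta_rot":[0,0,0],"fingers":150}])

```text
time: 14.25
tool_pos: [0.495, -0.2449, 0.3279]
tool_rot: [0.004, 0.761, 0.649, 0.002]
contact_force: [-0.2, 0.6, 0.4]
gripper_width: 0.415
```

```bash
python3 -c "
from h import *
st=state()
a=np.radians(-9.1);X=np.array([np.cos(a),np.sin(a)]);Y=np.array([-X[1],X[0]])
# balance pose from seat and top
t=np.array([.590,-.0771]);
p=t+(-.02)*X+.10*Y
print(p)
goal((p[0],p[1],.30),80.9)
goal((p[0],p[1],.30),-99.1)
print(st['joint_pos'])
im=eyes.grab_frame('top')[:,:,::-1];cv2.imwrite('pics/t8.png',im)
"
```

```text
[0.58606753 0.02480454]
t 14.25 pos [ 0.495  -0.2449  0.3279] yang -9.13 F [-0.2  0.6  0.4] w 0.415
linear [0.2808, 0.0469, 0.0277] rot [0.26, 0.44, -90.03]
t 14.25 pos [ 0.495  -0.2449  0.3279] yang -9.13 F [-0.2  0.6  0.4] w 0.415
linear [0.2808, 0.0469, 0.0277] rot [0.44, -0.26, 89.96]
[-5.95011909e-01 -1.65504438e-01  1.66365414e+00  1.50267849e-03
  1.63546010e+00 -4.35473673e-01]
```

View pics/t8.png

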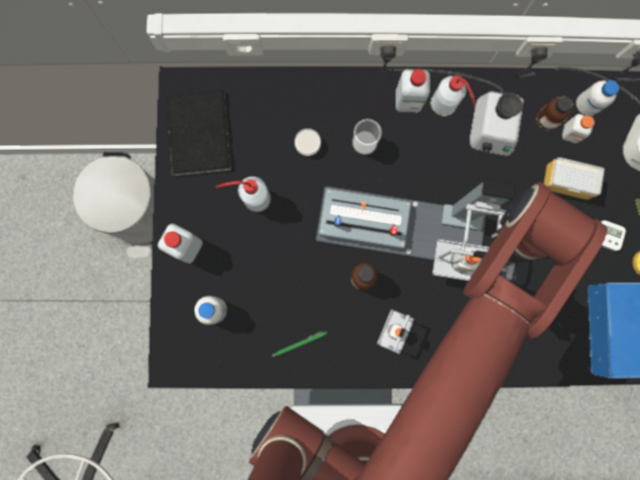

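>>> apply_moves(commands=[{"linear":[0.02,0.005,0],"delta_rot":[0,0,-8],"fingers":150},{"linear":[0.05,0.013,0],"delta_rot":[0,0,-16],"fingers":150},{"linear":[0.085,0.022,0],"delta_rot":[0,0,-24],"fingers":150},{"linear":[0.12,0.031,0],"delta_rot":[0,0,-32],"fingers":150},{"linear":[0.155,0.04,0],"delta_rot":[0,0,-40],"fingers":150},{"linear":[0.19,0.049,0],"delta_rot":[0,0,-48],"fingers":150},{"linear":[0.22,0.057,0],"delta_rot":[0,0,-56],"fingers":150},{"linear":[0.24,0.062,0],"delta_rot":[0,0,-64],"fingers":150}])

```text
time: 15.1
tool_pos: [0.5937, -0.0152, 0.3232]
tool_rot: [0.001, 0.298, 0.954, 0.0]
contact_force: [-0.1, 0.1, -0.8]
gripper_width: 0.412
```

```bash
python3 -c "
from h import *
goal((.5946,-.0171,.20),80.9)"
```

```text
t 15.1 pos [ 0.5937 -0.0152  0.3232] yang 55.29 F [-0.1  0.1 -0.8] w 0.412
linear [-0.0017, -0.0012, 0.1232] rot [0.04, 0.07, -25.61]
```

>>> apply_moves(commands=[{"linear":[0,0,0.015],"delta_rot":[0,0,-8],"fingers":170},{"linear":[0,0,0.04],"delta_rot":[0,0,-16],"fingers":170},{"linear":[0,0,0.07],"delta_rot":[0,0,-22],"fingers":170},{"linear":[0,0,0.095],"delta_rot":[0,0,-25.6],"fingers":170},{"linear":[-0.001,-0.001,0.115],"delta_rot":[0,0,-25.6],"fingers":170},{"linear":[-0.001,-0.001,0.123],"delta_rot":[0,0,-25.6],"fingers":170},{"linear":[-0.001,-0.001,0.123],"delta_rot":[0,0,-25.6],"fingers":170},{"linear":[-0.001,-0.001,0.123],"delta_rot":[0,0,-25.6],"fingers":170}])

```text
time: 15.9
tool_pos: [0.5946, -0.0188, 0.2024]
tool_rot: [0.002, 0.083, 0.997, -0.0]
contact_force: [0.3, -0.5, 0.5]
gripper_width: 0.329
```

```bash
python3 -c "
from h import *
goal((.5946,-.0171,.20),80.9)
st=state();im=eyes.grab_frame('wrist')[:,:,::-1];cv2.imwrite('pics/w8.png',im)
np.save('st8.npy',np.r_[st['tool_pos'],st['tool_rot']])
s=eyes.grab_frame('scene')[:,:,::-1];cv2.imwrite('pics/s8.png',s)
"
```

```text
t 15.9 pos [ 0.5946 -0.0188  0.2024] yang 80.46 F [ 0.3 -0.5  0.5] w 0.329
linear [0.0003, 0.0017, 0.0024] rot [0.0, 0.26, -0.44]
```

View pics/w8.png

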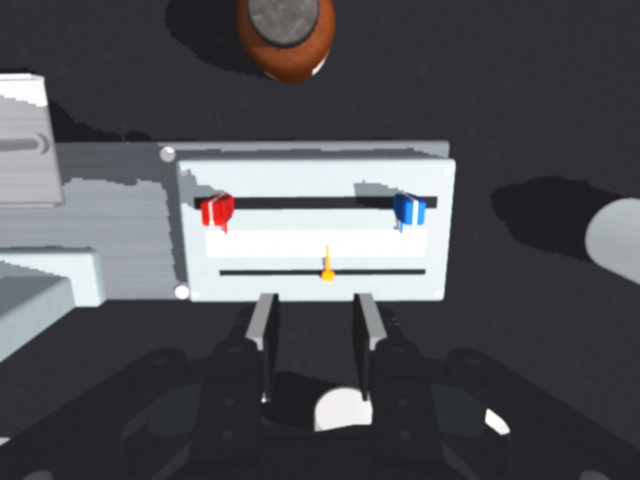

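View pics/s8.png

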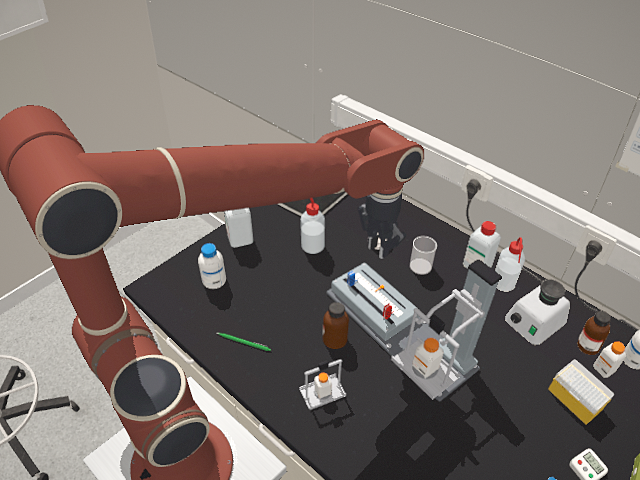

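The wrist view shows the pointer tip at about (327,246), the blue grip near (409,209), the red grip near (218,210), and the desk corners. In the scene view the carrier is hanging. I enlarge the desk.

```bash
python3 -c "
from h import *
I=cv2.imread('pics/w8.png')
crop(I,170,150,320,310,5,'pics/w8a.png')
crop(I,310,150,460,310,5,'pics/w8b.png')"
```

```text
(no output)
```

View pics/w8a.png

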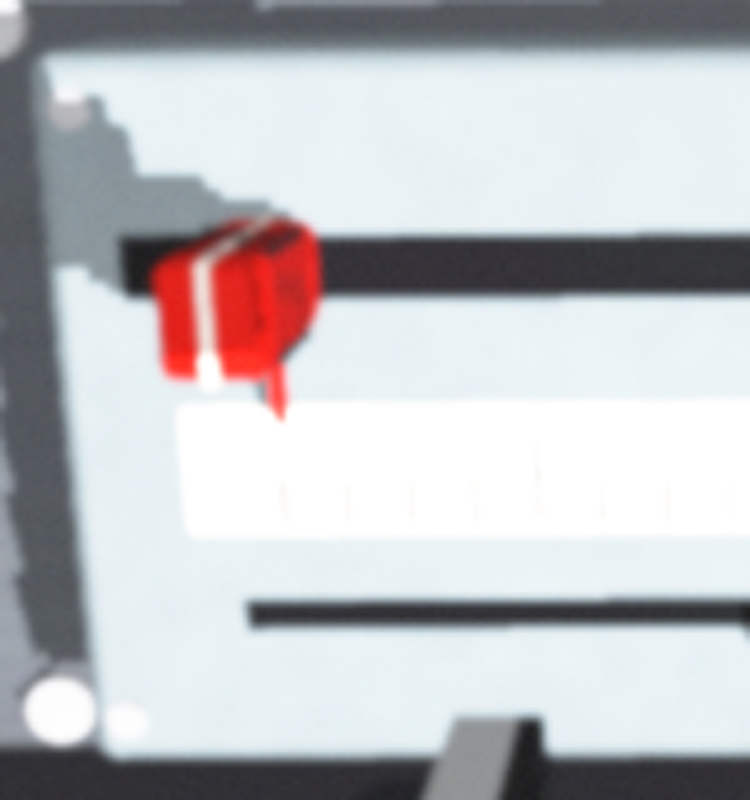

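View pics/w8b.png

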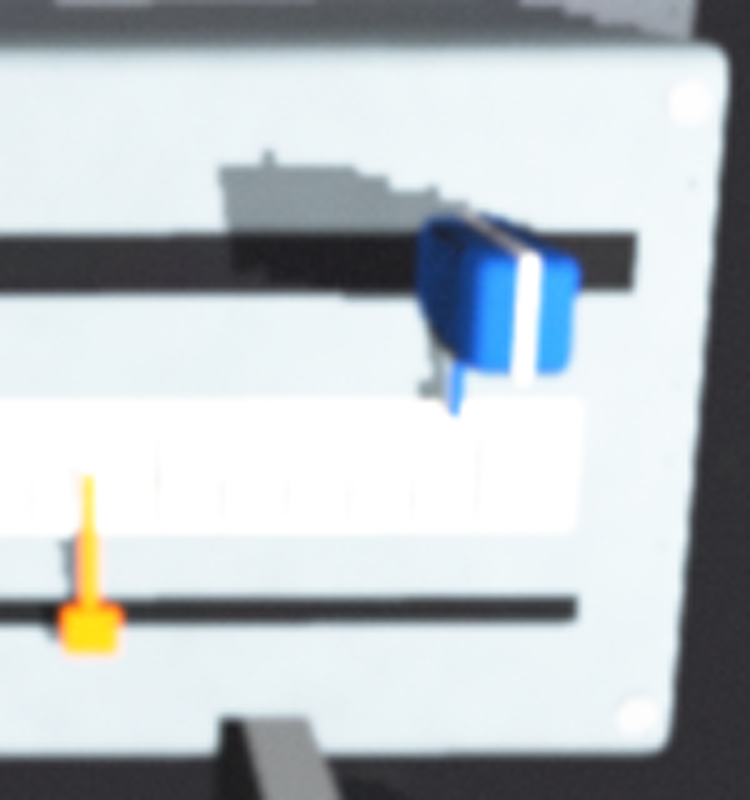

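```bash
python3 -c "
from h import *
v=np.load('st8.npy');st=dict(tool_pos=v[:3],tool_rot=v[3:]);c=cam('wrist',st)
A=lambda u,v:(u/5+170-.4,v/5+150-.4);B=lambda u,v:(u/5+310-.4,v/5+150-.4)
P={'zero':(B(478,470),.0455),'t140':(A(284,505),.0455),'tip':(B(88,478),.048),'blue':(B(524,316),.088),'red':(A(207,318),.088),'tabB':(B(455,408),.048),'tabR':(A(281,415),.048),
'dFL':(B(728,45),.045),'dBL':(B(668,755),.045),'dFR':(A(40,52),.045),'dBR':(A(103,757),.045)}
W={k:plane(c,*q,z)[:2] for k,(q,z) in P.items()}
z=W['zero'];d=z-W['t140'];print('len',np.linalg.norm(d),'yaw',np.degrees(np.arctan2(d[1],d[0]))-90)
Y=d/np.linalg.norm(d);X=np.array([Y[1],-Y[0]])
for k,w in W.items(): print(k,w.round(4),'scale(mm right of zero)',(-(w-z)@Y*1000).round(1),'x',((w-z)@X*1000+12).round(1))
T=v[:2];print('tool',(-(T-z)@Y*1000).round(1),((T-z)@X*1000+12).round(1))
"
```

```text
len 0.13981327946398617 yaw -7.12452643781188
zero [0.6205 0.0474] scale(mm right of zero) 0.0 x 12.0
t140 [ 0.6032 -0.0914] scale(mm right of zero) 139.8 x 12.0
tip [ 0.6111 -0.0128] scale(mm right of zero) 60.8 x 10.1
blue [0.5871 0.0477] scale(mm right of zero) 3.8 x -21.2
red [ 0.5655 -0.0836] scale(mm right of zero) 136.8 x -26.4
tabB [0.6093 0.0444] scale(mm right of zero) 4.3 x 1.2
tabR [ 0.5884 -0.0879] scale(mm right of zero) 138.2 x -3.1
dFL [0.5619 0.0906] scale(mm right of zero) -35.7 x -51.6
dBL [0.6739 0.0731] scale(mm right of zero) -32.1 x 61.8
dFR [ 0.5292 -0.1114] scale(mm right of zero) 168.8 x -58.9
dBR [ 0.6404 -0.1304] scale(mm right of zero) 173.9 x 53.7
tool 68.9 -5.5
```

```bash
python3 -c "
from h import *
v=np.load('st8.npy');st=dict(tool_pos=v[:3],tool_rot=v[3:]);c=cam('wrist',st)
A=lambda u,v:(u/5+170-.4,v/5+150-.4);B=lambda u,v:(u/5+310-.4,v/5+150-.4)
P={'zero':(B(478,490),.0455),'t140':(A(284,490),.0455),'t70L':(A(731.4,490),.0455),'tip':(B(88,478),.048),'blue':(B(524,316),.088),'red':(A(207,318),.088),'tabB':(B(455,410),.048),'tabR':(A(281,416),.048),
'dFL':(B(728,45),.045),'dBL':(B(668,755),.045),'dFR':(A(40,52),.045),'dBR':(A(103,757),.045)}
W={k:plane(c,*q,z)[:2] for k,(q,z) in P.items()}
ctr=(W['dFL']+W['dBL']+W['dFR']+W['dBR'])/4;d=W['dFL']+W['dBL']-W['dFR']-W['dBR'];Y=d/np.linalg.norm(d);X=np.array([Y[1],-Y[0]])
print('yaw',np.degrees(np.arctan2(d[1],d[0]))-90,'ctr',ctr,'t',ctr-.0055*X-.06*Y)
for k,w in W.items(): print(k,w.round(4),'scale',(70-(w-ctr)@Y*1000).round(1),'x',((w-ctr)@X*1000+5.5).round(1))
z0=130-60
def pos(s,x): return (ctr+X*(x-5.5)/1000-Y*(s-70)/1000).round(4)
print('blue grip tgt',pos(3.8,-20)); print(pos(40,-20),pos(80,-20),pos(137,-20))
"
```

```text
yaw -9.27077774800992 ctr [ 0.6013526  -0.01950136] t [ 0.58625842 -0.07783159]
zero [0.6238 0.047 ] scale 0.7 x 16.9
t140 [ 0.6008 -0.0908] scale 140.5 x 16.4
t70L [ 0.6123 -0.0218] scale 70.5 x 16.7
tip [ 0.6111 -0.0128] scale 61.8 x 14.0
blue [0.5871 0.0477] scale 6.0 x -19.4
red [ 0.5655 -0.0836] scale 139.0 x -19.6
tabB [0.6096 0.0444] scale 5.6 x 3.4
tabR [ 0.5885 -0.0879] scale 139.6 x 3.9
dFL [0.5619 0.0906] scale -32.3 x -51.2
dBL [0.6739 0.0731] scale -33.1 x 62.2
dFR [ 0.5292 -0.1114] scale 172.3 x -50.9
dBR [ 0.6404 -0.1304] scale 173.1 x 61.9
blue grip tgt [0.5869 0.0499]
[0.581  0.0142] [ 0.5746 -0.0253] [ 0.5654 -0.0815]
```

The pointer reads about 61.2 mm, which means 47 mm of sink (3.5 N) and matches the felt weight. Blue is at about 5.3 and red at about 138.5. The targets are blue 41.2 and red 81.2.

```bash
python3 -c "
from h import *
goal((.5871,.0477,.12),80.75)
goal((.5871,.0477,.056),80.75)"
```

```text
t 16.0 pos [ 0.5951 -0.0189  0.2034] yang 80.46 F [-0.6  0.1 -0.5] w 0.331
linear [0.0194, 0.0643, 0.0832] rot [0.0, 0.36, -0.29]
t 16.0 pos [ 0.5951 -0.0189  0.2034] yang 80.46 F [-0.6  0.1 -0.5] w 0.331
linear [0.0198, 0.0643, 0.1472] rot [0.0, 0.36, -0.29]
```

>>> apply_moves(commands=[{"linear":[0.005,0.016,0.005],"delta_rot":[0,0.3,-0.3],"fingers":170},{"linear":[0.013,0.042,0.02],"delta_rot":[0,0.3,-0.3],"fingers":170},{"linear":[0.018,0.06,0.045],"delta_rot":[0,0.3,-0.3],"fingers":170},{"linear":[0.0195,0.0643,0.07],"delta_rot":[0,0.3,-0.3],"fingers":170},{"linear":[0.0195,0.0643,0.083],"delta_rot":[0,0.3,-0.3],"fingers":170},{"linear":[0.0195,0.0643,0.083],"delta_rot":[0,0.3,-0.3],"fingers":170},{"linear":[0.0195,0.0643,0.083],"delta_rot":[0,0.3,-0.3],"fingers":170},{"linear":[0.0195,0.0643,0.083],"delta_rot":[0,0.3,-0.3],"fingers":170}])

```text
time: 16.8
tool_pos: [0.5872, 0.0475, 0.1205]
tool_rot: [0.001, 0.081, 0.997, 0.0]
contact_force: [0.4, -0.2, 0.8]
gripper_width: 0.336
```

```bash
python3 -c "
from h import *
goal((.5871,.0477,.056),80.75)
im=eyes.grab_frame('wrist')[:,:,::-1];cv2.imwrite('pics/w9.png',im);print(proj(cam('wrist'),(.5871,.0477,.088)))"
```

```text
t 16.8 pos [0.5872 0.0475 0.1205] yang 80.73 F [ 0.4 -0.2  0.8] w 0.336
linear [0.0002, 0.0002, 0.0645] rot [0.02, 0.07, -0.02]
[316.53774356 286.20106047]
```

View pics/w9.png

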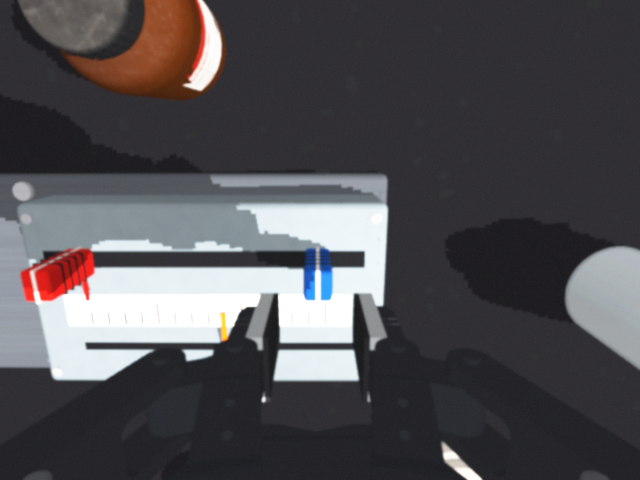

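Blue sits centred between the jaws, with its top at about (317,285) against a predicted (316.5,286). I descend and grip it.

>>> apply_moves(commands=[{"linear":[0,0,0.012],"delta_rot":[0,0,0],"fingers":170},{"linear":[0,0,0.026],"delta_rot":[0,0,0],"fingers":170},{"linear":[0,0,0.042],"delta_rot":[0,0,0],"fingers":170},{"linear":[0,0,0.055],"delta_rot":[0,0,0],"fingers":170},{"linear":[0,0,0.064],"delta_rot":[0,0,0],"fingers":170},{"linear":[0,0,0.064],"delta_rot":[0,0,0],"fingers":170},{"linear":[0,0,0.064],"delta_rot":[0,0,0],"fingers":255},{"linear":[0,0,0.064],"delta_rot":[0,0,0],"fingers":255}])

```text
time: 17.65
tool_pos: [0.5859, 0.0479, 0.0546]
tool_rot: [-0.001, 0.081, 0.997, 0.0]
contact_force: [0.3, 0.6, -3.5]
gripper_width: 0.154
```

>>> apply_moves(commands=[{"linear":[0,0,0],"delta_rot":[0,0,0],"fingers":255},{"linear":[0,0,0],"delta_rot":[0,0,0],"fingers":255},{"linear":[0,0,0],"delta_rot":[0,0,0],"fingers":255},{"linear":[0,0,0],"delta_rot":[0,0,0],"fingers":255},{"linear":[0,-0.003,0],"delta_rot":[0,0,0],"fingers":255},{"linear":[0,-0.007,0],"delta_rot":[0,0,0],"fingers":255},{"linear":[0,-0.011,0],"delta_rot":[0,0,0],"fingers":255},{"linear":[0,-0.015,0],"delta_rot":[0,0,0],"fingers":255}])

```text
time: 18.45
tool_pos: [0.5834, 0.0327, 0.0546]
tool_rot: [-0.001, 0.081, 0.997, 0.0]
contact_force: [1.5, 2.7, -4.3]
gripper_width: 0.152
```

```bash
python3 -c "
from h import *
im=eyes.grab_frame('wrist')[:,:,::-1];goal((.5808,.0127,.056),80.75);cv2.imwrite('pics/w10.png',im)"
```

```text
t 18.5 pos [0.5833 0.0322 0.0546] yang 80.74 F [ 1.3  0.4 -4.3] w 0.155
linear [-0.0006, -0.0196, -0.0014] rot [-0.02, -0.1, -0.01]
```

View pics/w10.png

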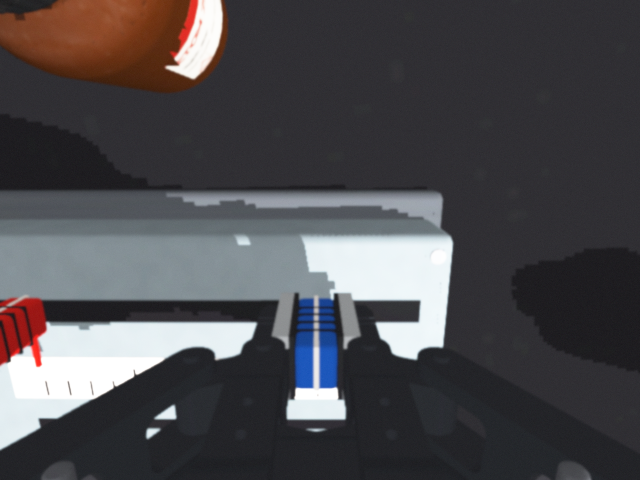

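>>> apply_moves(commands=[{"linear":[0,-0.004,0],"delta_rot":[0,0,0],"fingers":255},{"linear":[0,-0.008,0],"delta_rot":[0,0,0],"fingers":255},{"linear":[0,-0.012,0],"delta_rot":[0,0,0],"fingers":255},{"linear":[0,-0.016,0],"delta_rot":[0,0,0],"fingers":255},{"linear":[0,-0.019,0],"delta_rot":[0,0,0],"fingers":255},{"linear":[0,-0.02,0],"delta_rot":[0,0,0],"fingers":255},{"linear":[0,-0.02,0],"delta_rot":[0,0,0],"fingers":255},{"linear":[0,-0.02,0],"delta_rot":[0,0,0],"fingers":255}])

```text
time: 19.3
tool_pos: [0.5802, 0.0129, 0.0546]
tool_rot: [-0.001, 0.08, 0.997, -0.0]
contact_force: [0.8, -0.8, -2.8]
gripper_width: 0.15
```

```bash
python3 -c "
from h import *
goal((.5807,.0124,.056),80.75)"
```

```text
t 19.3 pos [0.5802 0.0129 0.0546] yang 80.77 F [ 0.8 -0.8 -2.8] w 0.15
linear [-0.0006, -0.0004, -0.0014] rot [-0.05, -0.1, 0.02]
```

Within 0.5 mm of the target. I release gently and rise for a check view.

>>> apply_moves(commands=[{"linear":[0,-0.0005,0],"delta_rot":[0,0,0],"fingers":255},{"linear":[0,-0.0005,0],"delta_rot":[0,0,0],"fingers":200},{"linear":[0,-0.0005,0],"delta_rot":[0,0,0],"fingers":180},{"linear":[0,-0.0005,0],"delta_rot":[0,0,0],"fingers":175},{"linear":[0,-0.0005,0],"delta_rot":[0,0,0],"fingers":175},{"linear":[0,-0.0005,-0.01],"delta_rot":[0,0,0],"fingers":175},{"linear":[0,-0.0005,-0.03],"delta_rot":[0,0,0],"fingers":175},{"linear":[0,-0.0005,-0.055],"delta_rot":[0,0,0],"fingers":175}])

```text
time: 20.1
tool_pos: [0.5794, 0.0129, 0.1097]
tool_rot: [-0.002, 0.08, 0.997, 0.0]
contact_force: [0.5, -0.6, -0.6]
gripper_width: 0.314
```

```bash
python3 -c "
from h import *
goal((.595,-.0185,.20),80.75)"
```

```text
t 20.1 pos [0.5794 0.0129 0.1097] yang 80.77 F [ 0.5 -0.6 -0.6] w 0.314
linear [-0.0201, -0.0285, -0.0904] rot [-0.01, -0.22, 0.02]
```

>>> apply_moves(commands=[{"linear":[0,0,-0.03],"delta_rot":[0,-0.2,0],"fingers":170},{"linear":[-0.005,-0.008,-0.06],"delta_rot":[0,-0.2,0],"fingers":170},{"linear":[-0.015,-0.02,-0.08],"delta_rot":[0,-0.2,0],"fingers":170},{"linear":[-0.02,-0.028,-0.09],"delta_rot":[0,-0.2,0],"fingers":170},{"linear":[-0.02,-0.028,-0.09],"delta_rot":[0,-0.2,0],"fingers":170},{"linear":[-0.02,-0.028,-0.09],"delta_rot":[0,-0.2,0],"fingers":170},{"linear":[-0.02,-0.028,-0.09],"delta_rot":[0,-0.2,0],"fingers":170},{"linear":[-0.02,-0.028,-0.09],"delta_rot":[0,-0.2,0],"fingers":170}])

```text
time: 20.9
tool_pos: [0.5946, -0.0175, 0.1977]
tool_rot: [-0.001, 0.08, 0.997, 0.0]
contact_force: [-0.4, 0.4, 0.0]
gripper_width: 0.332
```

```bash
python3 -c "
from h import *
st=state();im=eyes.grab_frame('wrist')[:,:,::-1];cv2.imwrite('pics/w11.png',im)
goal((.5656,-.0836,.056),80.75)
np.save('st11.npy',np.r_[st['tool_pos'],st['tool_rot']])
crop(im,170,150,320,310,5,'pics/w11a.png')
crop(im,310,150,460,310,5,'pics/w11b.png')"
```

```text
t 20.95 pos [ 0.5948 -0.0176  0.198 ] yang 80.79 F [ 0.4 -0.2  0.7] w 0.329
linear [0.0181, -0.0698, 0.142] rot [0.0, -0.04, 0.04]
```

View pics/w11a.png

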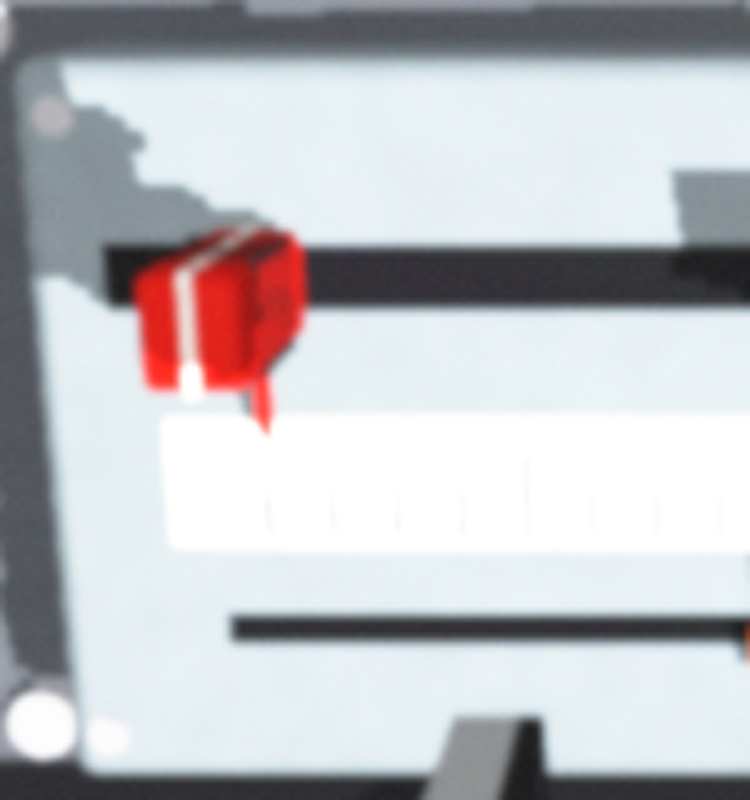

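View pics/w11b.png

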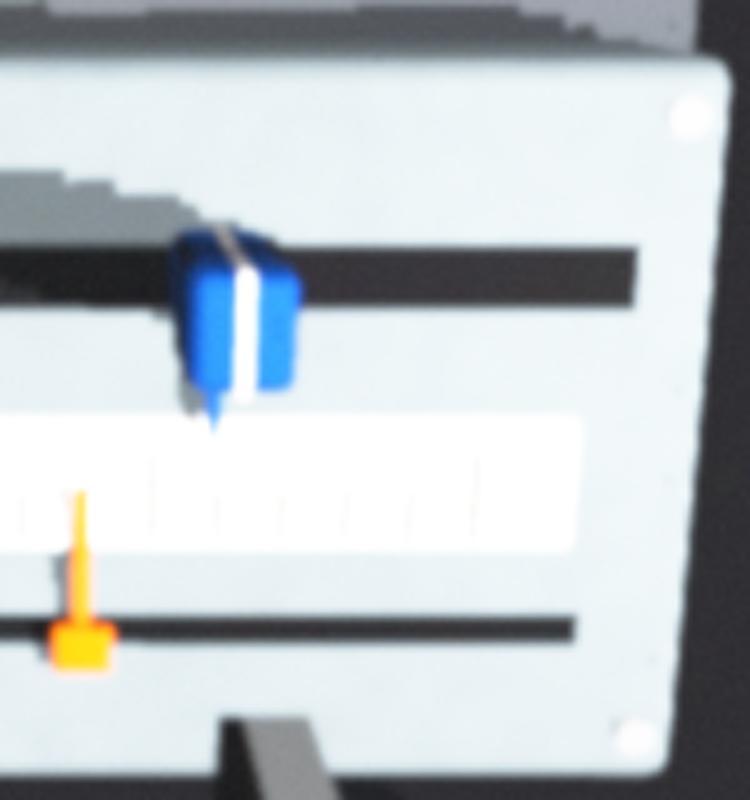

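```bash
python3 -c "
from h import *
v=np.load('st11.npy');st=dict(tool_pos=v[:3],tool_rot=v[3:]);c=cam('wrist',st)
A=lambda u,v:(u/5+170-.4,v/5+150-.4);B=lambda u,v:(u/5+310-.4,v/5+150-.4)
P={'zero':(B(476,500),.0455),'t50':(B(152,500),.0455),'t140':(A(269,500),.0455),'tip':(B(80,492),.048),'blue':(B(244,325),.088),'red':(A(188,330),.088),'tabB':(B(212,429),.047),'tabR':(A(265,430),.047),
'dFL':(B(730,60),.045),'dBL':(B(668,775),.045),'dFR':(A(15,62),.045),'dBR':(A(80,775),.045)}
W={k:plane(c,*q,z)[:2] for k,(q,z) in P.items()}
ctr=(W['dFL']+W['dBL']+W['dFR']+W['dBR'])/4;d=W['dFL']+W['dBL']-W['dFR']-W['dBR'];Y=d/np.linalg.norm(d);X=np.array([Y[1],-Y[0]])
print('yaw',np.degrees(np.arctan2(d[1],d[0]))-90,ctr)
for k,w in W.items(): print(k,w.round(4),'scale',(70-(w-ctr)@Y*1000).round(1),'x',((w-ctr)@X*1000+5.5).round(1))
"
```

```text
yaw -9.08958320525349 [ 0.60145412 -0.01993096]
zero [0.6225 0.0473] scale 0.3 x 15.7
t50 [ 0.6146 -0.002 ] scale 50.2 x 15.6
t140 [ 0.6003 -0.0906] scale 140.0 x 15.6
tip [ 0.6108 -0.0127] scale 61.4 x 13.6
blue [0.5804 0.0124] scale 41.4 x -20.4
red [ 0.5656 -0.0838] scale 138.7 x -19.8
tabB [0.6045 0.0086] scale 41.4 x 4.0
tabR [ 0.589  -0.0884] scale 139.5 x 4.0
dFL [0.562  0.0906] scale -32.9 x -50.9
dBL [0.6735 0.0734] scale -33.5 x 61.9
dFR [ 0.5296 -0.1127] scale 173.0 x -50.8
dBR [ 0.6407 -0.131 ] scale 173.5 x 61.8
```

Blue reads 41.4 with the pointer at 61.4, so it is 20.0 mm left of the pointer. Now red.

```bash
python3 -c "
from h import *
goal((.5656,-.0838,.12),80.8)"
```

```text
t 20.95 pos [ 0.5948 -0.0176  0.198 ] yang 80.79 F [ 0.4 -0.2  0.7] w 0.329
linear [0.0182, -0.07, 0.078] rot [0.0, -0.04, -0.01]
```

>>> apply_moves(commands=[{"linear":[0.005,-0.016,0.005],"delta_rot":[0,0,0],"fingers":170},{"linear":[0.012,-0.042,0.02],"delta_rot":[0,0,0],"fingers":170},{"linear":[0.017,-0.062,0.045],"delta_rot":[0,0,0],"fingers":170},{"linear":[0.018,-0.07,0.065],"delta_rot":[0,0,0],"fingers":170},{"linear":[0.018,-0.07,0.078],"delta_rot":[0,0,0],"fingers":170},{"linear":[0.018,-0.07,0.078],"delta_rot":[0,0,0],"fingers":170},{"linear":[0.018,-0.07,0.078],"delta_rot":[0,0,0],"fingers":170},{"linear":[0.018,-0.07,0.078],"delta_rot":[0,0,0],"fingers":170}])

```text
time: 21.75
tool_pos: [0.5678, -0.0841, 0.1229]
tool_rot: [0.002, 0.08, 0.997, -0.0]
contact_force: [-0.5, 0.0, -0.5]
gripper_width: 0.334
```

```bash
python3 -c "
from h import *
goal((.5656,-.0838,.056),80.8)
im=eyes.grab_frame('wrist')[:,:,::-1];cv2.imwrite('pics/w12.png',im)"
```

```text
t 21.75 pos [ 0.5678 -0.0841  0.1229] yang 80.81 F [-0.5  0.  -0.5] w 0.334
linear [0.0025, 0.0, 0.0669] rot [-0.02, 0.24, 0.01]
```

View pics/w12.png

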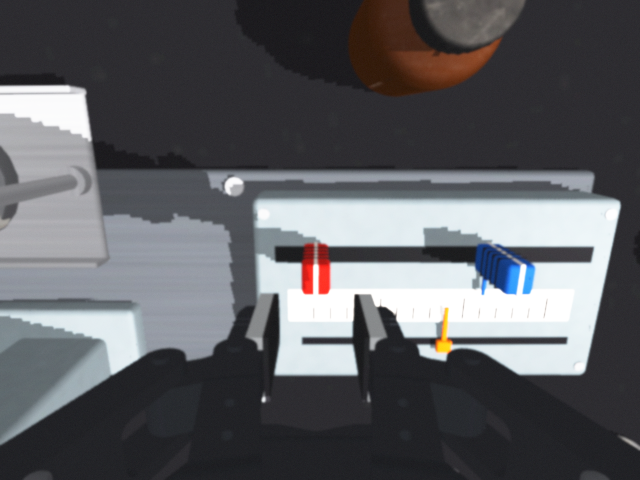

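>>> apply_moves(commands=[{"linear":[0.001,0,0.012],"delta_rot":[0,0,0],"fingers":170},{"linear":[0.001,0,0.026],"delta_rot":[0,0,0],"fingers":170},{"linear":[0.001,0,0.042],"delta_rot":[0,0,0],"fingers":170},{"linear":[0.001,0,0.055],"delta_rot":[0,0,0],"fingers":170},{"linear":[0.001,0,0.065],"delta_rot":[0,0,0],"fingers":170},{"linear":[0.001,0,0.065],"delta_rot":[0,0,0],"fingers":170},{"linear":[0.001,0,0.065],"delta_rot":[0,0,0],"fingers":255},{"linear":[0.001,0,0.065],"delta_rot":[0,0,0],"fingers":255}])

```text
time: 22.6
tool_pos: [0.5659, -0.0842, 0.0565]
tool_rot: [0.001, 0.081, 0.997, -0.0]
contact_force: [0.3, 0.1, -4.3]
gripper_width: 0.149
```

>>> apply_moves(commands=[{"linear":[0,0,0],"delta_rot":[0,0,0],"fingers":255},{"linear":[0,0,0],"delta_rot":[0,0,0],"fingers":255},{"linear":[0,0,0],"delta_rot":[0,0,0],"fingers":255},{"linear":[0,0.004,0],"delta_rot":[0,0,0],"fingers":255},{"linear":[0,0.01,0],"delta_rot":[0,0,0],"fingers":255},{"linear":[0,0.016,0],"delta_rot":[0,0,0],"fingers":255},{"linear":[0,0.022,0],"delta_rot":[0,0,0],"fingers":255},{"linear":[0,0.028,0],"delta_rot":[0,0,0],"fingers":255}])

```text
time: 23.4
tool_pos: [0.5705, -0.056, 0.0565]
tool_rot: [0.001, 0.08, 0.997, -0.0]
contact_force: [1.6, -2.0, -4.5]
gripper_width: 0.155
```

```bash
python3 -c "
from h import *
im=eyes.grab_frame('wrist')[:,:,::-1];goal((.5745,-.0272,.056),80.8);cv2.imwrite('pics/w13.png',im)"
```

```text
t 23.45 pos [ 0.5706 -0.0551  0.0564] yang 80.8 F [ 1.6 -0.9 -4. ] w 0.151
linear [0.0006, 0.0282, 0.0004] rot [0.04, 0.11, 0.0]
```

View pics/w13.png

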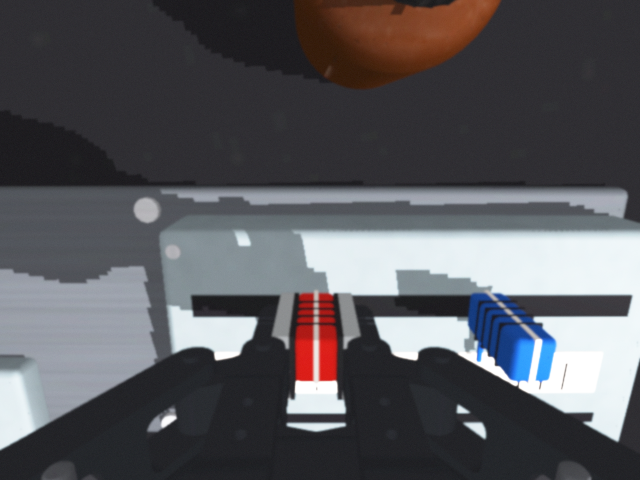

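>>> apply_moves(commands=[{"linear":[0,0.006,0],"delta_rot":[0,0,0],"fingers":255},{"linear":[0,0.012,0],"delta_rot":[0,0,0],"fingers":255},{"linear":[0,0.018,0],"delta_rot":[0,0,0],"fingers":255},{"linear":[0,0.023,0],"delta_rot":[0,0,0],"fingers":255},{"linear":[0,0.027,0],"delta_rot":[0,0,0],"fingers":255},{"linear":[0,0.028,0],"delta_rot":[0,0,0],"fingers":255},{"linear":[0,0.028,0],"delta_rot":[0,0,0],"fingers":255},{"linear":[0,0.028,0],"delta_rot":[0,0,0],"fingers":255}])

```text
time: 24.25
tool_pos: [0.5749, -0.0284, 0.0565]
tool_rot: [0.001, 0.081, 0.997, 0.001]
contact_force: [1.9, 0.8, -4.3]
gripper_width: 0.153
```

```bash
python3 -c "
from h import *
goal((.5745,-.0272,.056),80.8)"
```

```text
t 24.25 pos [ 0.5749 -0.0284  0.0565] yang 80.75 F [ 1.9  0.8 -4.3] w 0.153
linear [0.0006, 0.0011, 0.0005] rot [0.07, 0.1, -0.05]
```

>>> apply_moves(commands=[{"linear":[0,0.001,0],"delta_rot":[0,0,0],"fingers":255},{"linear":[0,0.001,0],"delta_rot":[0,0,0],"fingers":255},{"linear":[0,0.001,0],"delta_rot":[0,0,0],"fingers":205},{"linear":[0,0.001,0],"delta_rot":[0,0,0],"fingers":192},{"linear":[0,0.001,0],"delta_rot":[0,0,0],"fingers":192},{"linear":[0,0.001,-0.01],"delta_rot":[0,0,0],"fingers":192},{"linear":[0,0.001,-0.03],"delta_rot":[0,0,0],"fingers":192},{"linear":[0,0.001,-0.055],"delta_rot":[0,0,0],"fingers":192}])

```text
time: 25.05
tool_pos: [0.5743, -0.0277, 0.1119]
tool_rot: [-0.0, 0.081, 0.997, 0.0]
contact_force: [-0.1, -0.7, 0.5]
gripper_width: 0.246
```

```bash
python3 -c "
from h import *
goal((.595,-.0185,.20),80.75)"
```

```text
t 25.05 pos [ 0.5743 -0.0277  0.1119] yang 80.76 F [-0.1 -0.7  0.5] w 0.246
linear [-0.019, 0.0124, -0.0881] rot [0.01, -0.0, 0.01]
```

>>> apply_moves(commands=[{"linear":[0,0,-0.03],"delta_rot":[0,0,0],"fingers":170},{"linear":[-0.005,0.003,-0.06],"delta_rot":[0,0,0],"fingers":170},{"linear":[-0.015,0.01,-0.08],"delta_rot":[0,0,0],"fingers":170},{"linear":[-0.019,0.0124,-0.088],"delta_rot":[0,0,0],"fingers":170},{"linear":[-0.019,0.0124,-0.088],"delta_rot":[0,0,0],"fingers":170},{"linear":[-0.019,0.0124,-0.088],"delta_rot":[0,0,0],"fingers":170},{"linear":[-0.019,0.0124,-0.088],"delta_rot":[0,0,0],"fingers":170},{"linear":[-0.019,0.0124,-0.088],"delta_rot":[0,0,0],"fingers":170}])

```text
time: 25.85
tool_pos: [0.5945, -0.0187, 0.1977]
tool_rot: [-0.001, 0.081, 0.997, 0.0]
contact_force: [-0.6, -0.2, -0.3]
gripper_width: 0.335
```

```bash
python3 -c "
from h import *
st=state();im=eyes.grab_frame('wrist')[:,:,::-1];cv2.imwrite('pics/w14.png',im)
np.save('st14.npy',np.r_[st['tool_pos'],st['tool_rot']])
crop(im,250,150,400,310,5,'pics/w14a.png')
cv2.imwrite('pics/s14.png',eyes.grab_frame('scene')[:,:,::-1]);cv2.imwrite('pics/t14.png',eyes.grab_frame('top')[:,:,::-1])"
```

```text
(no output)
```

View pics/w14a.png

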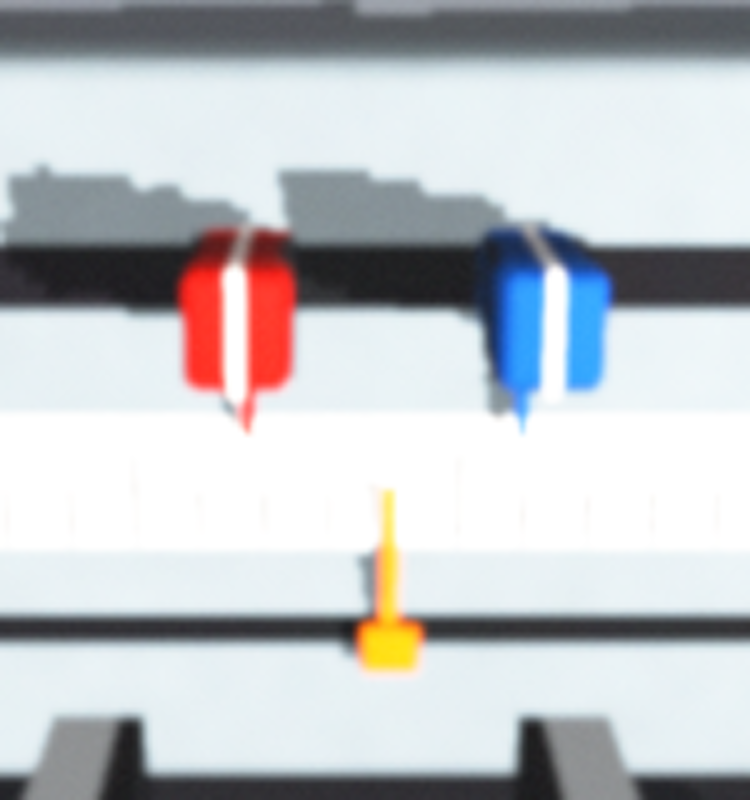

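View pics/s14.png

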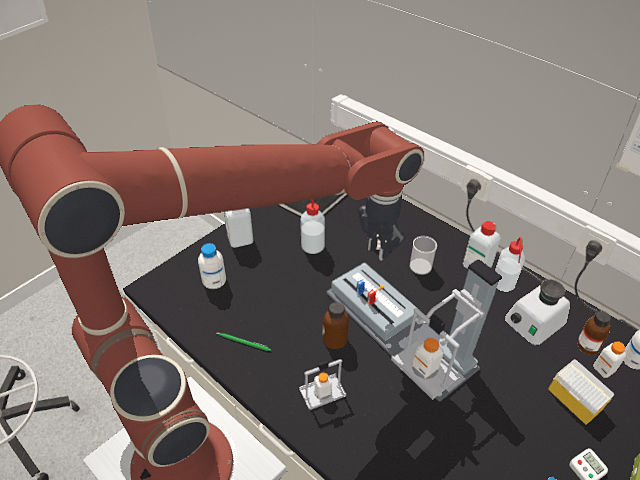

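View pics/t14.png

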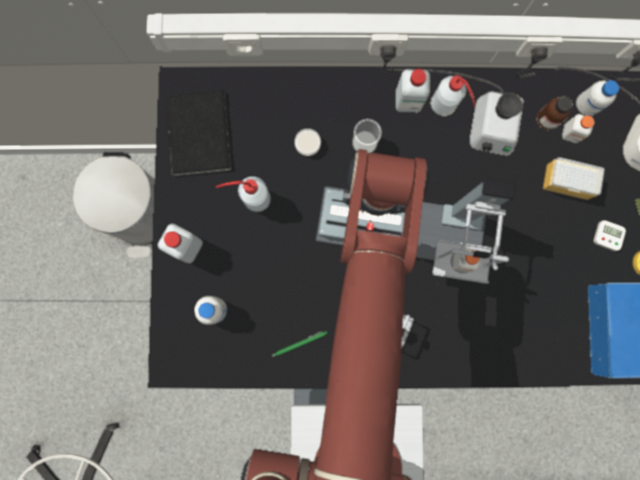

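```bash
python3 -c "
from h import *
v=np.load('st14.npy');st=dict(tool_pos=v[:3],tool_rot=v[3:]);c=cam('wrist',st)
I=cv2.imread('pics/w14.png')
A=lambda u,v:(u/5+250-.4,v/5+150-.4)
a=np.radians(-9.15);Y=np.array([-np.sin(a),np.cos(a)]);X=np.array([np.cos(a),np.sin(a)])
P={'tip':(A(388,495),.048),'tipbase':(A(388,590),.048),'blue':(A(553.5,325),.088),'red':(A(235.5,325),.088),'tabB':(A(521,428),.047),'tabR':(A(247,428),.047),'t50':(A(459,500),.0455),'t60':(A(393,500),.0455),'t100':(A(134,500),.0455)}
W={k:plane(c,*q,z)[:2] for k,(q,z) in P.items()}
for k,w in W.items(): print(k,w.round(4),(-(w-W['tip'])@Y*1000).round(2),((w-W['tip'])@X*1000).round(1))
# white line centroids on slider tops
g=I.astype(int)
for n,x0,x1 in (('red',286,309),('blue',349,373)):
  for r in (205,210,215,220,224):
    row=g[r,x0:x1];w=row.min(1)-60;w=np.clip(w,0,None);print(n,r,(w*np.arange(x0,x1)).sum()/w.sum())
"
```

```text
tip [ 0.6114 -0.0127] 0.0 0.0
tipbase [ 0.6265 -0.015 ] -0.12 15.3
blue [0.5805 0.0124] -19.91 -34.5
red [ 0.574  -0.0279] 20.96 -34.5
tabB [0.6044 0.0088] -20.12 -10.3
tabR [ 0.5978 -0.0322] 21.43 -10.3
t50 [ 0.6146 -0.0021] -11.01 1.5
t60 [ 0.613  -0.0121] -0.85 1.5
t100 [ 0.6067 -0.0515] 39.02 1.5
red 205 296.4036402569593
red 210 296.5934530095037
red 215 296.1802179379715
red 220 296.13234077750207
red 224 296.4687747035573
blue 205 360.7342047930283
blue 210 361.02607823470413
blue 215 363.40371747211896
blue 220 363.44862518089724
blue 224 363.53263157894736
```

Blue checks at -20.0 mm. Red is about 21.0–21.4 mm right, roughly 1.1 mm too far, so I regrip it and nudge it.

```bash
python3 -c "
from h import *
goal((.574,-.0279,.12),80.8)"
```

```text
t 26.0 pos [ 0.5951 -0.0187  0.1987] yang 80.76 F [-0.2  0.6 -0.6] w 0.335
linear [0.0193, -0.0124, 0.0787] rot [-0.0, 0.02, -0.04]
```

>>> apply_moves(commands=[{"linear":[0.005,-0.003,0.01],"delta_rot":[0,0,0],"fingers":190},{"linear":[0.012,-0.008,0.03],"delta_rot":[0,0,0],"fingers":190},{"linear":[0.018,-0.012,0.05],"delta_rot":[0,0,0],"fingers":190},{"linear":[0.0193,-0.0124,0.07],"delta_rot":[0,0,0],"fingers":190},{"linear":[0.0193,-0.0124,0.078],"delta_rot":[0,0,0],"fingers":190},{"linear":[0.0193,-0.0124,0.078],"delta_rot":[0,0,0],"fingers":190},{"linear":[0.0193,-0.0124,0.078],"delta_rot":[0,0,0],"fingers":190},{"linear":[0.0193,-0.0124,0.078],"delta_rot":[0,0,0],"fingers":190}])

```text
time: 26.8
tool_pos: [0.5756, -0.028, 0.1229]
tool_rot: [0.002, 0.08, 0.997, -0.0]
contact_force: [0.7, -0.0, -0.0]
gripper_width: 0.252
```

```bash
python3 -c "
from h import *
goal((.574,-.0279,.056),80.8)
im=eyes.grab_frame('wrist')[:,:,::-1];cv2.imwrite('pics/w15.png',im)"
```

```text
t 26.8 pos [ 0.5756 -0.028   0.1229] yang 80.77 F [ 0.7 -0.  -0. ] w 0.252
linear [0.0019, -0.0002, 0.0669] rot [-0.0, 0.24, -0.03]
```

View pics/w15.png

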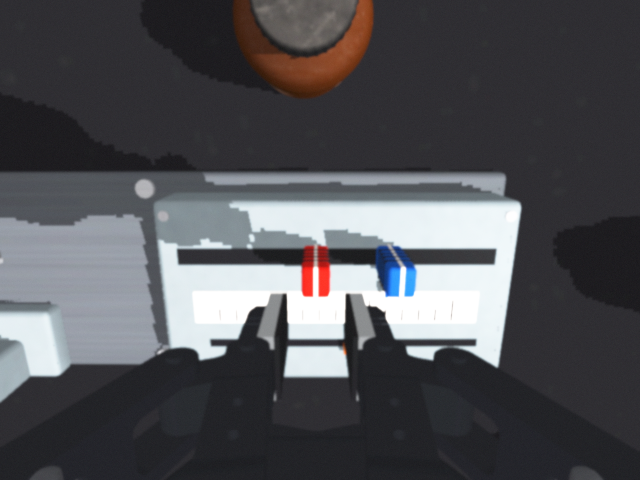

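>>> apply_moves(commands=[{"linear":[0.001,0,0.012],"delta_rot":[0,0,0],"fingers":190},{"linear":[0.001,0,0.026],"delta_rot":[0,0,0],"fingers":190},{"linear":[0.001,0,0.042],"delta_rot":[0,0,0],"fingers":190},{"linear":[0.001,0,0.055],"delta_rot":[0,0,0],"fingers":190},{"linear":[0.001,0,0.065],"delta_rot":[0,0,0],"fingers":190},{"linear":[0.001,0,0.065],"delta_rot":[0,0,0],"fingers":190},{"linear":[0.001,0,0.065],"delta_rot":[0,0,0],"fingers":255},{"linear":[0.001,0,0.065],"delta_rot":[0,0,0],"fingers":255}])

```text
time: 27.65
tool_pos: [0.5731, -0.0276, 0.0556]
tool_rot: [0.0, 0.081, 0.997, -0.0]
contact_force: [1.1, -1.1, -8.2]
gripper_width: 0.151
```

```bash
python3 -c "
from h import *
goal((.5742,-.0268,.056),80.8)"
```

```text
t 27.65 pos [ 0.5731 -0.0276  0.0556] yang 80.76 F [ 1.1 -1.1 -8.2] w 0.151
linear [-0.0009, 0.001, -0.0004] rot [0.0, 0.03, -0.04]
```

>>> apply_moves(commands=[{"linear":[0,0,0],"delta_rot":[0,0,0],"fingers":255},{"linear":[0,0.0005,0],"delta_rot":[0,0,0],"fingers":255},{"linear":[0,0.001,0],"delta_rot":[0,0,0],"fingers":255},{"linear":[0,0.001,0],"delta_rot":[0,0,0],"fingers":255},{"linear":[0,0.001,0],"delta_rot":[0,0,0],"fingers":255},{"linear":[0,0.001,0],"delta_rot":[0,0,0],"fingers":255},{"linear":[0,0.001,0],"delta_rot":[0,0,0],"fingers":255},{"linear":[0,0.001,0],"delta_rot":[0,0,0],"fingers":255}])

```text
time: 28.45
tool_pos: [0.5732, -0.0267, 0.0556]
tool_rot: [0.0, 0.08, 0.997, -0.0]
contact_force: [1.4, -2.5, -17.1]
gripper_width: 0.154
```

```bash
python3 -c "
from h import *
goal((.5742,-.0268,.056),80.8)"
```

```text
t 28.45 pos [ 0.5732 -0.0267  0.0556] yang 80.77 F [  1.4  -2.5 -17.1] w 0.154
linear [-0.001, 0.0, -0.0004] rot [-0.0, 0.02, -0.03]
```

>>> apply_moves(commands=[{"linear":[0,0,0],"delta_rot":[0,0,0],"fingers":215},{"linear":[0,0,0],"delta_rot":[0,0,0],"fingers":200},{"linear":[0,0,0],"delta_rot":[0,0,0],"fingers":192},{"linear":[0,0,0],"delta_rot":[0,0,0],"fingers":192},{"linear":[0,0,0],"delta_rot":[0,0,0],"fingers":192},{"linear":[0,0,-0.01],"delta_rot":[0,0,0],"fingers":192},{"linear":[0,0,-0.03],"delta_rot":[0,0,0],"fingers":192},{"linear":[0,0,-0.055],"delta_rot":[0,0,0],"fingers":192}])

```text
time: 29.25
tool_pos: [0.5732, -0.0265, 0.1119]
tool_rot: [0.0, 0.081, 0.997, 0.0]
contact_force: [-0.2, -1.1, -0.3]
gripper_width: 0.247
```

```bash
python3 -c "
from h import *
goal((.595,-.0185,.20),80.75)"
```

```text
t 29.25 pos [ 0.5732 -0.0265  0.1119] yang 80.76 F [-0.2 -1.1 -0.3] w 0.247
linear [-0.0203, 0.0114, -0.0881] rot [0.01, 0.0, 0.01]
```

>>> apply_moves(commands=[{"linear":[0,0,-0.03],"delta_rot":[0,0,0],"fingers":170},{"linear":[-0.005,0.003,-0.06],"delta_rot":[0,0,0],"fingers":170},{"linear":[-0.015,0.009,-0.08],"delta_rot":[0,0,0],"fingers":170},{"linear":[-0.02,0.0114,-0.088],"delta_rot":[0,0,0],"fingers":170},{"linear":[-0.02,0.0114,-0.088],"delta_rot":[0,0,0],"fingers":170},{"linear":[-0.02,0.0114,-0.088],"delta_rot":[0,0,0],"fingers":170},{"linear":[-0.02,0.0114,-0.088],"delta_rot":[0,0,0],"fingers":170},{"linear":[-0.02,0.0114,-0.088],"delta_rot":[0,0,0],"fingers":170}])

```text
time: 30.05
tool_pos: [0.5942, -0.0186, 0.1978]
tool_rot: [-0.001, 0.081, 0.997, 0.0]
contact_force: [0.0, -1.0, -0.1]
gripper_width: 0.331
```

```bash
python3 -c "
from h import *
st=state();im=eyes.grab_frame('wrist')[:,:,::-1];cv2.imwrite('pics/w16.png',im)
np.save('st16.npy',np.r_[st['tool_pos'],st['tool_rot']])
crop(im,250,150,400,310,5,'pics/w16a.png')
crop(eyes.grab_frame('scene')[:,:,::-1],190,180,500,410,2.5,'pics/s16.png')"
```

```text
(no output)
```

View pics/w16a.png

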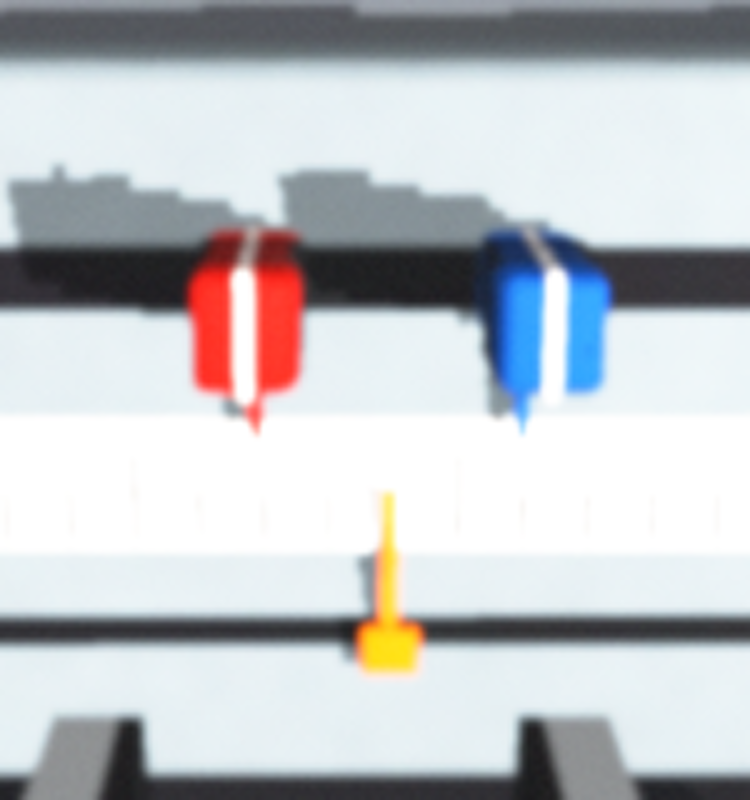

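View pics/s16.png

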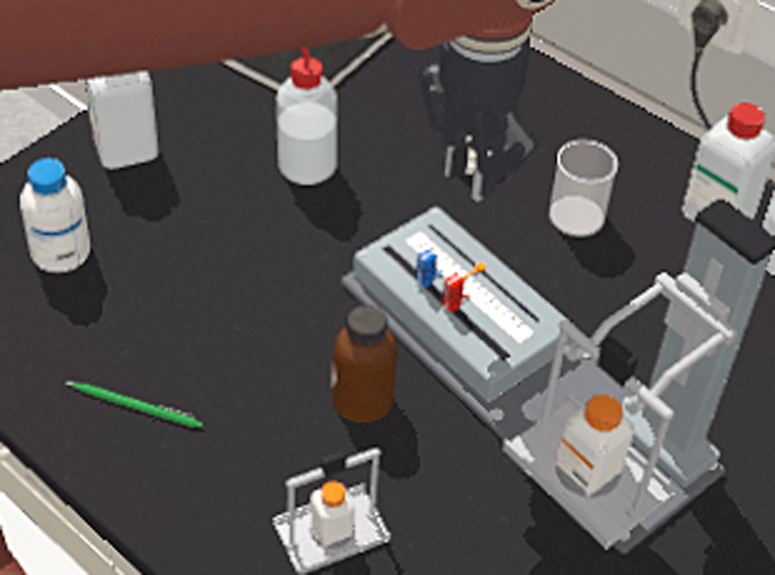

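```bash
python3 -c "
from h import *
v=np.load('st16.npy');st=dict(tool_pos=v[:3],tool_rot=v[3:]);c=cam('wrist',st)
A=lambda u,v:(u/5+250-.4,v/5+150-.4)
a=np.radians(-9.15);Y=np.array([-np.sin(a),np.cos(a)]);X=np.array([np.cos(a),np.sin(a)])
P={'tip':(A(388,497),.048),'blue':(A(553.5,327),.088),'red':(A(245,327),.088),'tabB':(A(521,430),.047),'tabR':(A(257,430),.047),'t50':(A(459,503),.0455),'t100':(A(134,503),.0455)}
W={k:plane(c,*q,z)[:2] for k,(q,z) in P.items()}
for k,w in W.items(): print(k,w.round(4),(-(w-W['tip'])@Y*1000).round(2),((w-W['tip'])@X*1000).round(1))
"
```

```text
tip [ 0.6114 -0.0127] 0.0 0.0
blue [0.5805 0.0124] -19.92 -34.5
red [ 0.5742 -0.0267] 19.75 -34.5
tabB [0.6044 0.0088] -20.12 -10.3
tabR [ 0.5981 -0.0308] 19.92 -10.3
t50 [ 0.6148 -0.0021] -11.02 1.7
t100 [ 0.6069 -0.0515] 39.04 1.7
```

Blue is at -20.0 mm and red at +19.8 mm. The carrier hangs on both prongs, the bystander bottles have not moved, and the arm is clear.

```bash
python3 -c "
from plant import job_done,state
print(job_done(),state()['time'])"
```

```text
the job is handed in; nothing more can be done
the job is handed in; nothing more can be done
```

The job is done and handed in at about 30 s of the 72 s allowed, with no verdict reported. I took the larger carrier, lowered it slowly onto both prongs and let go once the gripper carried almost no load. Then I slid the blue and red limit sliders into place.

**Last checks, from the wrist camera just before handing in:**
- **Pointer:** settled at about 61 mm. That is about 47 mm of hook travel and agrees with the roughly 3.5 N load I felt when lifting the carrier.
- **Blue slider:** 19.9–20.1 mm left of the pointer.
- **Red slider:** 19.8–19.9 mm right of the pointer. My first placing was about 1.1 mm too far, so I regripped it and corrected it.
- **Other bottles:** the blue-cap, wash and amber bottles stood where they began in the last scene view. The arm covered the red-cap bottle's top there, but the top view just before the red correction showed it in place.
- **Arm:** clear of everything when I handed in.

**Disagreements along the way:** my first balance position from the scene camera was about 9 mm off the top camera's. I used the wrist camera's measurements instead. The wrist force reached about 17 N during the second grip on the red slider, well below the limits.

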